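# Set repaired rails out for the straightness check

### The arm

A 6-joint arm with a two-finger parallel gripper is mounted at the origin on the work surface. World frame = base frame: x ahead of the robot, y to its left, z up, the work surface at z = 0. Lengths are in m, angles in degrees, forces in N, time in s.
With the tool pointing down it reaches from about 0.4 to 0.825 m from the base axis. Payload 7 kg.
Tool frame: the origin (TCP) lies between the finger pads; the fingertips stand 22 mm ahead of it and the grasp point (between the pads) lies 3 mm ahead of it; z points along the fingers, y is the line along which they close (so a half turn about z gives the same grasp; the last joint's range is limited). The gripper opens to 88 mm and grips with 3 to 60 N. Pads are 19 mm wide; open, the fingers measure 130 mm over their backs; the gripper's body (78 mm by 193 mm) begins 47 mm behind the grasp point.
Start: joints at [-52.592, 20.546, 0.682, 0, -70.136, -16.507], TCP at [0.241, -0.631, 0.249] pointing down, gripper open.
Joint ranges: [-176.03, 176.03], [-82.01, 121.73], [-58.28, 71.71], [-173.87, 95.51], [-174.79, -0.11], [-173.66, 173.66]. Speed limits (degrees/s): [136.94, 136.94, 172.46, 180, 180, 180].

### API

Orientations are given as [roll, pitch, yaw] about the fixed x, y, z axes, in that order (R = Rz(yaw) Ry(pitch) Rx(roll)).
In Python, from plant import r, vision gives the robot as it stands.
- The arm moves only by the shell command python3 -m pendant 'ROWS' [FORCE]. ROWS is JSON, a list that holds one entry, the list of rows, each a list of 7 numbers: the shift along the tool's x, y, z scaled (see below), then the turn, a rotation vector about the tool's x, y, z scaled (see below), then the opening, from -1 (shut) to 1 (fully open). In form: [[[x, y, z, wx, wy, wz, fingers], ...]]. A call has exactly 8 rows; each row shifts and turns the commanded pose from where the row before left it, along the tool's axes as they then stand; what a row does not reach is not made up. The controller multiplies each number of a shift by 20 mm and each number of a turn by 4 degrees. A row lasts 1/10 s, in which the tool goes at most 50 mm and 8.59 degrees, less where a joint would pass 70% of its speed; a pose out of reach is approached as far as the arm can. A call with a number of a shift or a turn outside -1 to 1 is refused whole. A call with a gripper value outside its range is refused whole. The fingers move at their own pace and stop on an object; FORCE is the grip in N (left out, the last holds). Time passes only in rows, so rows that do not move let the fingers close, or fill a call up. It gives the time, the measured TCP pose, the force, the opening and the grip force at its end, in the units of the state.
- r.get_state(): the state, without advancing time (a new reading comes with each control period).
- vision.capture(name): name is "side" or "top" or "wrist"; returns a dict with "frame" (480x640x3 uint8, blue, green, red), "depth" (480x640 float32, m along the optical axis (not along the pixel's ray), 0 where there is no reading), "camera_matrix" (3x3 intrinsics, pixels), "extrinsics" (4x4, takes a point from world to camera coordinates); the wrist camera has in their place "hand_eye" (4x4, takes a point from camera to tool coordinates, whose origin is the TCP and whose axes are the flange's). Camera axes: x right, y up, looking along -z (the intrinsics and any distortion apply to the point x, -y, -z); pixel columns grow to the right and rows downward; lengths in m; the calibration is good to about 2 mm. A picture is of the moment at which its call begins: read the wrist's pose just before it.
- r.close_job(): hands the job in; it is judged then, once.
The state is a dict: "time_s": time; "joints": joint angles; "qd": joint speeds; "joint_torque": joint torques, N m; "tcp_pos": TCP position; "eef_rot": TCP orientation; "contact_force": force on the tool from outside, world axes, zero at the start; "moment": the same for the moment, N m; "gripper_width": finger opening in m; "gripper_force": force on a finger pad.
Only numpy, scipy, OpenCV 4.12 (cv2) and the standard library are available. Lean on these libraries where they do the work, as an engineer would, in place of code of your own. Each camera call takes 0.05 s, during which the arm holds its last target. There are 200 camera calls.

### The job

Slide the vise jaw wide open by its red post, then lift the rail out and lay it right way up, as it was clamped, on a free part of the green mat beside the rails already there, and slide the empty vise shut again. Give every rail on the mat its own straightedge: flat on the bench with its true edge (the dark-lined one, away from the yellow handle) flush along the rail's bare pale face, centred on the rail. Keep all rails on the mat, leave the other things on the bench where they are, and put right anything that gets knocked aside.

Things in the scene. Friction and masses are not known exactly. Their poses are not given: they have to be found in the camera images.
- mat: thin green rubber checking mat with white border lines, fixed flat on the bench, 220 (x) x 500 mm (y), 1 mm thick (rest things at z = 0). Origin: centre
- vise: low wooden slide-jaw vise fixed to the bench, base 20 mm thick, from x = -155 to +60 mm and 130 mm wide (y). Origin: under the clamped rail's seat, at bench height; the seat is the base's top, 20 mm up. The fixed jaw is a 10 mm high strip at x = +23 to +47 mm. The moving jaw on the -x side has a blue lip that reaches 10 mm over the top of the rail when shut
- jaw (a joint): moving jaw's position in m: 0 shut (44 mm rail clamped), grows as the jaw slides along the vise's own -x, 0.085 fully open; it stays where it is left
- jaw_post (a point): centre of the top of the red round post (22 mm diameter, standing 45 mm above the jaw's blue lip) by which the jaw is slid; top about 112 mm above the bench
- rail_a: furniture rail lying flat: block 150 long (x) x 44 wide (y) x 34 mm high, with a 10 mm stub tenon on each end (170 mm overall), 0.15-0.3 kg. Dark red-brown lacquer except its bare pale repaired face, the long side face at +y (22 mm from the centre; a 10 mm pale strip shows it on the top). Origin: centre of the underside; x along the length, z up. It starts clamped in the vise, along the vise's y
- rail_b: furniture rail lying flat: block 150 long (x) x 44 wide (y) x 34 mm high, with a 10 mm stub tenon on each end (170 mm overall), 0.15-0.3 kg. Dark red-brown lacquer except its bare pale repaired face, the long side face at +y (22 mm from the centre; a 10 mm pale strip shows it on the top). Origin: centre of the underside; x along the length, z up. It starts lying on the mat; may be absent
- rail_c: furniture rail lying flat: block 150 long (x) x 44 wide (y) x 34 mm high, with a 10 mm stub tenon on each end (170 mm overall), 0.15-0.3 kg. Dark red-brown lacquer except its bare pale repaired face, the long side face at +y (22 mm from the centre; a 10 mm pale strip shows it on the top). Origin: centre of the underside; x along the length, z up. It starts lying on the mat; may be absent
- rail_d: furniture rail lying flat: block 150 long (x) x 44 wide (y) x 34 mm high, with a 10 mm stub tenon on each end (170 mm overall), 0.15-0.3 kg. Dark red-brown lacquer except its bare pale repaired face, the long side face at +y (22 mm from the centre; a 10 mm pale strip shows it on the top). Origin: centre of the underside; x along the length, z up. It starts lying on the mat; may be absent
- edge_1: aluminium straightedge: flat blade 160 long (x) x 50 wide (y) x 8 mm thick with a yellow upright handle on it, 60 long (x) x 14 wide (y), centred 35 mm behind the true edge, its top 52 mm above the blade's underside. Origin: middle of the true edge (dark line), on the underside; the blade extends to +y from it, so the true edge faces -y; x along the edge, z up
- edge_2: aluminium straightedge: flat blade 160 long (x) x 50 wide (y) x 8 mm thick with a yellow upright handle on it, 60 long (x) x 14 wide (y), centred 35 mm behind the true edge, its top 52 mm above the blade's underside. Origin: middle of the true edge (dark line), on the underside; the blade extends to +y from it, so the true edge faces -y; x along the edge, z up
- edge_3: aluminium straightedge: flat blade 160 long (x) x 50 wide (y) x 8 mm thick with a yellow upright handle on it, 60 long (x) x 14 wide (y), centred 35 mm behind the true edge, its top 52 mm above the blade's underside. Origin: middle of the true edge (dark line), on the underside; the blade extends to +y from it, so the true edge faces -y; x along the edge, z up
- glue: bystander: white glue bottle, 48 mm diameter, 120 mm high. Origin: centre of the underside
- spray_can: bystander: red paint can, 60 mm diameter, 110 mm high. Origin: centre of the underside
- jar: bystander: amber jar, 70 mm diameter, 90 mm high. Origin: centre of the underside
- sanding_block: bystander: cork sanding block 100 x 60 x 35 mm. Origin: centre of the underside
- finial: bystander: turned red-brown wooden finial, 52 mm diameter, 74 mm high. Origin: centre of the underside
- brush: bystander: brush, lying. Origin: centre of the underside
There are look-alikes about, which are no part of the job. Leave any blue look-alike of the edge_2 alone. Leave any orange look-alike of the rail_a alone.

How it is judged (in metres and radians):
On the way, in this order (a step that is already met when the one before it is completed fails the run):
1. the vise jaw is slid wide open (more than 65 mm) with the rail still in its seat (value of joint jaw above 0.065 m and horizontal distance between rail_a and vise below 0.05 m and height (world z) of rail_a below 0.035 m), for 0.2 s.
2. the rail from the vise lies flat on the mat (x of rail_a in the frame of mat between -0.06 and 0.06 m and y of rail_a in the frame of mat between -0.24 and 0.24 m and height (world z) of rail_a below 0.006 m and angle between rail_a's own z axis and vertical below 0.06 rad and linear speed of rail_a below 0.01 m/s), for 0.2 s.
At the end, for the whole second after the job is handed in: Jaw shut (under 12 mm); every rail flat and still on the mat (centre within 60 x 240 mm of the mat's), each with a straightedge flat on the bench, its true edge within 2.5 mm of the pale face, parallel within 0.03 rad, centred within 30 mm (all of step 2 and value of joint jaw below 0.012 m and ((y of edge_1 in the frame of rail_a between 0.019 and 0.0245 m and x of edge_1 in the frame of rail_a between -0.03 and 0.03 m and angle between the x axis of edge_1 and the x axis of rail_a, either way round below 0.03 rad and height (world z) of edge_1 below 0.005 m and angle between edge_1's own z axis and vertical below 0.05 rad and linear speed of edge_1 below 0.01 m/s) or (y of edge_2 in the frame of rail_a between 0.019 and 0.0245 m and x of edge_2 in the frame of rail_a between -0.03 and 0.03 m and angle between the x axis of edge_2 and the x axis of rail_a, either way round below 0.03 rad and height (world z) of edge_2 below 0.005 m and angle between edge_2's own z axis and vertical below 0.05 rad and linear speed of edge_2 below 0.01 m/s) or (y of edge_3 in the frame of rail_a between 0.019 and 0.0245 m and x of edge_3 in the frame of rail_a between -0.03 and 0.03 m and angle between the x axis of edge_3 and the x axis of rail_a, either way round below 0.03 rad and height (world z) of edge_3 below 0.005 m and angle between edge_3's own z axis and vertical below 0.05 rad and linear speed of edge_3 below 0.01 m/s)) and x of rail_b in the frame of mat between -0.06 and 0.06 m and y of rail_b in the frame of mat between -0.24 and 0.24 m and height (world z) of each of rail_b, rail_c, rail_d below 0.006 m and angle between each of rail_b, rail_c, rail_d's own z axis and vertical below 0.06 rad and linear speed of each of rail_b, rail_c, rail_d below 0.01 m/s and ((y of edge_1 in the frame of rail_b between 0.019 and 0.0245 m and x of edge_1 in the frame of rail_b between -0.03 and 0.03 m and angle between the x axis of edge_1 and the x axis of rail_b, either way round below 0.03 rad and height (world z) of edge_1 below 0.005 m and angle between edge_1's own z axis and vertical below 0.05 rad and linear speed of edge_1 below 0.01 m/s) or (y of edge_2 in the frame of rail_b between 0.019 and 0.0245 m and x of edge_2 in the frame of rail_b between -0.03 and 0.03 m and angle between the x axis of edge_2 and the x axis of rail_b, either way round below 0.03 rad and height (world z) of edge_2 below 0.005 m and angle between edge_2's own z axis and vertical below 0.05 rad and linear speed of edge_2 below 0.01 m/s) or (y of edge_3 in the frame of rail_b between 0.019 and 0.0245 m and x of edge_3 in the frame of rail_b between -0.03 and 0.03 m and angle between the x axis of edge_3 and the x axis of rail_b, either way round below 0.03 rad and height (world z) of edge_3 below 0.005 m and angle between edge_3's own z axis and vertical below 0.05 rad and linear speed of edge_3 below 0.01 m/s)) and x of rail_c in the frame of mat between -0.06 and 0.06 m and y of rail_c in the frame of mat between -0.24 and 0.24 m and ((y of edge_1 in the frame of rail_c between 0.019 and 0.0245 m and x of edge_1 in the frame of rail_c between -0.03 and 0.03 m and angle between the x axis of edge_1 and the x axis of rail_c, either way round below 0.03 rad and height (world z) of edge_1 below 0.005 m and angle between edge_1's own z axis and vertical below 0.05 rad and linear speed of edge_1 below 0.01 m/s) or (y of edge_2 in the frame of rail_c between 0.019 and 0.0245 m and x of edge_2 in the frame of rail_c between -0.03 and 0.03 m and angle between the x axis of edge_2 and the x axis of rail_c, either way round below 0.03 rad and height (world z) of edge_2 below 0.005 m and angle between edge_2's own z axis and vertical below 0.05 rad and linear speed of edge_2 below 0.01 m/s) or (y of edge_3 in the frame of rail_c between 0.019 and 0.0245 m and x of edge_3 in the frame of rail_c between -0.03 and 0.03 m and angle between the x axis of edge_3 and the x axis of rail_c, either way round below 0.03 rad and height (world z) of edge_3 below 0.005 m and angle between edge_3's own z axis and vertical below 0.05 rad and linear speed of edge_3 below 0.01 m/s)) and x of rail_d in the frame of mat between -0.06 and 0.06 m and y of rail_d in the frame of mat between -0.24 and 0.24 m and ((y of edge_1 in the frame of rail_d between 0.019 and 0.0245 m and x of edge_1 in the frame of rail_d between -0.03 and 0.03 m and angle between the x axis of edge_1 and the x axis of rail_d, either way round below 0.03 rad and height (world z) of edge_1 below 0.005 m and angle between edge_1's own z axis and vertical below 0.05 rad and linear speed of edge_1 below 0.01 m/s) or (y of edge_2 in the frame of rail_d between 0.019 and 0.0245 m and x of edge_2 in the frame of rail_d between -0.03 and 0.03 m and angle between the x axis of edge_2 and the x axis of rail_d, either way round below 0.03 rad and height (world z) of edge_2 below 0.005 m and angle between edge_2's own z axis and vertical below 0.05 rad and linear speed of edge_2 below 0.01 m/s) or (y of edge_3 in the frame of rail_d between 0.019 and 0.0245 m and x of edge_3 in the frame of rail_d between -0.03 and 0.03 m and angle between the x axis of edge_3 and the x axis of rail_d, either way round below 0.03 rad and height (world z) of edge_3 below 0.005 m and angle between edge_3's own z axis and vertical below 0.05 rad and linear speed of edge_3 below 0.01 m/s))); the robot touches nothing.
It fails at once if a bystander is moved more than 50 mm (distance of any of glue, spray_can, jar, sanding_block, finial, brush from where it was at the start of the episode above 0.05 m).
Of rail_b, rail_c, rail_d only 1 to 2 are there at a start; the rules pass over those that are not, and their reading is None.
At some moment in a run one of edge_1, edge_2, edge_3 may be knocked a few centimetres aside while the robot is not near it.
Once in a run the grip may slacken for a moment while it holds something.
It also fails if it takes over 208 s, if anything falls off the work surface, if the arm or the gripper's body presses on something with over 40 N, if the wrist force passes 120 N, or if a joint passes its speed limit or range.

## Working session

There is one attempt and no reset: what is moved stays moved. The work goes in short steps, Python scripts to look and compute and a shell command to move; the robot and the scene stay as the last step left them, time stands still between calls to the robot, and variables do not carry over. Pictures are saved under pics/ and viewed, at most 14 in all, crops included, and the job is handed in when it is done.

```bash
ls; mkdir -p pics; cat > h.py <<'E'
import numpy as np, cv2
from plant import r, vision
from scipy.spatial.transform import Rotation as R
def cap(n, save=None):
    s=r.get_state(); c=vision.capture(n)
    if save: cv2.imwrite('pics/'+save,c['frame'])
    if 'extrinsics' in c: T=np.linalg.inv(c['extrinsics'])
    else:
        T=np.eye(4); T[:3,:3]=R.from_euler('xyz',s['eef_rot'],degrees=True).as_matrix(); T[:3,3]=s['tcp_pos']; T=T@c['hand_eye']
    return c,T
def cloud(c,T):
    K=np.array(c['camera_matrix']);d=c['depth'];v,u=np.mgrid[:480,:640]
    P=np.stack([(u-K[0,2])/K[0,0]*d,-(v-K[1,2])/K[1,1]*d,-d],-1)
    W=P@T[:3,:3].T+T[:3,3]; W[d==0]=np.nan
    return W
E
python3 - <<'E'
from h import *
s=r.get_state();print(s)
for n in('top','side','wrist'):
    c,T=cap(n,n+'0.png');W=cloud(c,T);np.savez(n+'0.npz',W=W,f=c['frame'])
    print(n,{k:v for k,v in c.items() if k not in('frame','depth')}, T[:3,3])
E
```

```text
pics
{'time_s': 0.0, 'joints': array([-5.25944640e+01,  2.05915984e+01,  6.33315694e-01, -2.16761797e-02,
       -7.01353630e+01, -1.65073273e+01]), 'qd': array([-0.07647389, -0.01338531,  0.04341262,  0.02933519, -0.06044781,
       -0.0181325 ]), 'joint_torque': array([-2.02676752e-04, -5.82715738e+01,  2.93034106e+01,  6.99654311e+00,
        6.91700276e-03, -1.61505550e-04]), 'tcp_pos': array([ 0.24060434, -0.63017063,  0.24761244]), 'eef_rot': array([ 1.79904424e+02, -7.07408823e-03, -1.59109168e+02]), 'contact_force': array([-0.58476862,  0.7315516 , -0.93613958]), 'moment': array([ 0.05227652, -0.00343534,  0.03653168]), 'gripper_force': 0.0, 'gripper_width': 0.08770501455902036}
top {'camera_matrix': array([[517.96211841,   0.        , 326.3921414 ],
       [  0.        , 517.96211841, 239.46365542],
       [  0.        ,   0.        ,   1.        ]]), 'extrinsics': array([[ 0.00501643, -0.99992121, -0.01150649,  0.05020396],
       [ 0.99809319,  0.00429869,  0.06157523, -0.51811698],
       [-0.06152092, -0.01179344,  0.99803612, -1.69298825],
       [ 0.        ,  0.      
[... 414 characters left out ...]
,  0.66753651, -1.11089893],
       [ 0.        ,  0.        ,  0.        ,  1.        ]])} [-0.15848228  0.73747171  0.94998037]
wrist {'camera_matrix': array([[404.62602754,   0.        , 319.93311751],
       [  0.        , 404.62602754, 243.98105663],
       [  0.        ,   0.        ,   1.        ]]), 'hand_eye': array([[ 5.86402710e-04,  9.53980256e-01,  2.99868850e-01,
         8.05317890e-02],
       [ 9.99999231e-01, -2.31789431e-04, -1.21813159e-03,
        -2.14148759e-04],
       [-1.09256705e-03,  2.99869334e-01, -9.53979658e-01,
        -1.34902637e-01],
       [ 0.00000000e+00,  0.00000000e+00,  0.00000000e+00,
         1.00000000e+00]])} [ 0.1656032  -0.65933571  0.38266001]
```

View pics/top0.png

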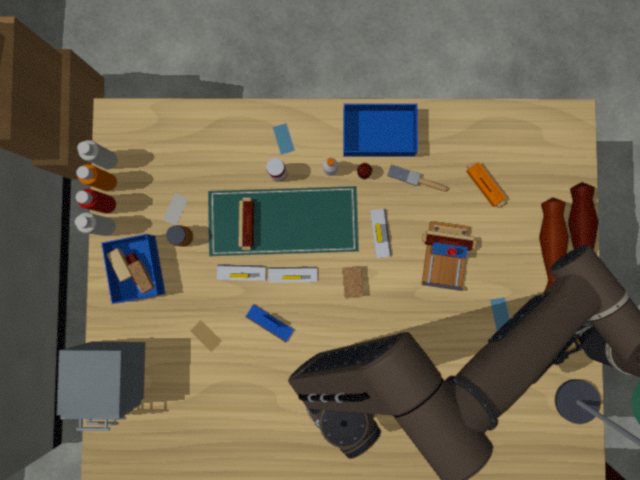

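View pics/side0.png

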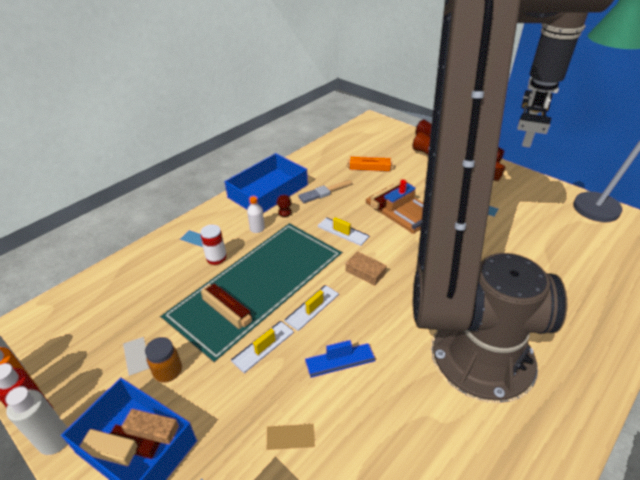

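```bash
cat >> h.py <<'E'
def seg(W,f,lo,hi,z,box):
    h=cv2.cvtColor(f,cv2.COLOR_BGR2HSV)
    m=cv2.inRange(h,np.array(lo),np.array(hi))>0
    m&=(W[...,2]>z[0])&(W[...,2]<z[1])&(W[...,0]>box[0])&(W[...,0]<box[1])&(W[...,1]>box[2])&(W[...,1]<box[3])
    n,l,st,_=cv2.connectedComponentsWithStats(m.astype(np.uint8))
    out=[]
    for i in range(1,n):
        if st[i,4]<15: continue
        P=W[l==i]; (c,wh,a)=cv2.minAreaRect((P[:,:2]*1000).astype(np.float32))
        if wh[0]<wh[1]: wh=wh[::-1];a+=90
        vu=np.argwhere(l==i).mean(0)[::-1]
        out.append((np.round(c,1),np.round(wh,1),round((a+90)%180-90,1),np.round(np.median(P[:,2])*1000,1),st[i,4],np.round(vu)))
    return out
E
python3 - <<'E'
from h import *
d=np.load('top0.npz');W,f=d['W'],d['f']
B=(.2,.9,-.5,.6)
for n,lo,hi,z in [('yellow',(22,120,120),(34,255,255),(.02,.08)),('green',(65,60,30),(90,255,200),(-.01,.02)),('redbrown',(0,120,20),(10,255,130),(.01,.08)),('blue',(105,120,60),(125,255,255),(.02,.1)),('white',(0,0,150),(180,45,255),(-.005,.03)),('redpost',(0,150,130),(8,255,255),(.07,.13)),('pale',(8,40,140),(22,140,255),(.025,.07))]:
    print(n); [print('  ',*o) for o in seg(W,f,lo,hi,z,B)]
a=cv2.resize(f[150:270,360:520],(640,480),interpolation=3)
cv2.imwrite('pics/vise.png',a)
b=cv2.resize(f[170:350,200:400],(800,720)[:2],interpolation=3)[:600]
cv2.imwrite('pics/mat.png',b)
E
```

```text
yellow
   [ 539.4 -116. ] [57.3 13.9] 6.7 51.4 81 [378. 233.]
   [398.1 335.4] [56.4  9.7] -89.8 53.7 56 [239. 275.]
   [394.1 163.8] [55.   6.6] -89.8 52.6 54 [292. 277.]
green
   [590.2 -25.7] [213.2  50. ] -0.7 1.6 177 [354. 219.]
   [686.2 172.4] [60.1  5.1] 89.7 1.3 21 [291. 189.]
   [689.5  65.1] [47.   5.4] 89.5 2.7 17 [323. 188.]
   [678.6 384.2] [53.1  4.9] -89.1 2.5 20 [228. 191.]
   [683.6 274.4] [62.3  2.3] -89.7 1.8 20 [260. 190.]
   [580.9 200.2] [467.6 195.9] -87.9 2.0 7067 [287. 220.]
   [572.7 439.8] [208.8  15.2] 1.1 3.1 148 [210. 223.]
   [478.1 178.2] [55.6  4. ] -89.3 3.2 20 [289. 252.]
   [481.8  73.9] [60.  4.] -89.5 0.1 21 [320. 251.]
   [470.2 389. ] [62.2  3.8] -88.5 1.7 22 [226. 254.]
   [474.2 274.6] [43.3  3.6] 90.0 1.6 15 [259. 253.]
redbrown
   [740.6 -68.1] [42.2 39.2] 48.4 66.5 148 [364. 170.]
   [568.7 311.5] [147.9  32.7] 0.1 35.1 427 [248. 224.]
   [ 507.2 -342.4] [146.6  33.7] 82.4 54.5 273 [448. 241.]
blue
   [ 846.4 -121.3] [237.8 101.4] -88.8 55.6 457 [385. 149.]
   [ 483.7 -340.5] [109.8  34.8] 82.1 68.1 293 [449. 249.]
   [373.4 592.3] [76.  14.2] 1.3 61.0 158 [158. 284.]
   [251.  233.8] [58.7 15.4] 58.2 51.2 104 [270. 321.]
white
   [619.8 560.4] [99.4 51.5] -22.5 2.1 399 [175. 209.]
   [ 541.  -122.5] [161.6  44.1] 7.3 8.2 439 [379. 233.]
   [405.3 336.7] [158.8  44.1] 88.6 8.5 492 [240. 273.]
   [398.5 166.6] [160.5  43.1] -89.7 8.0 507 [291. 275.]
redpost
   [ 477. -338.] [15.5 11.9] -74.8 110.6 23 [452. 251.]
pale
   [570.2 335. ] [146.    9.1] 0.2 33.5 111 [240. 224.]
   [ 545.2 -347.5] [149.8  36.6] 82.0 36.8 292 [450. 232.]
   [ 526.9 -263.5] [23.   9.9] -4.8 45.6 28 [424. 237.]
```

View pics/vise.png

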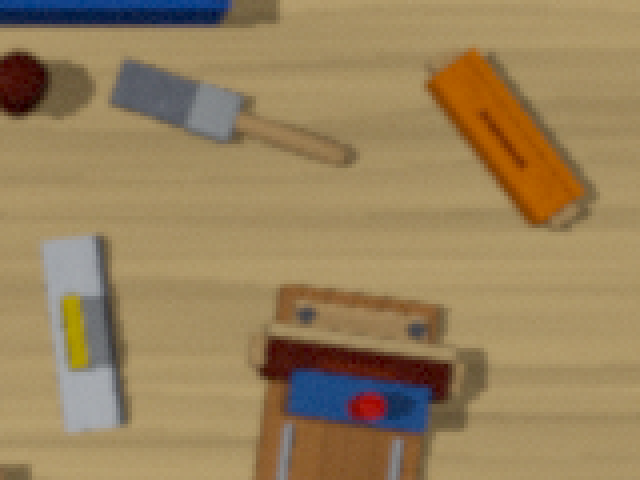

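View pics/mat.png

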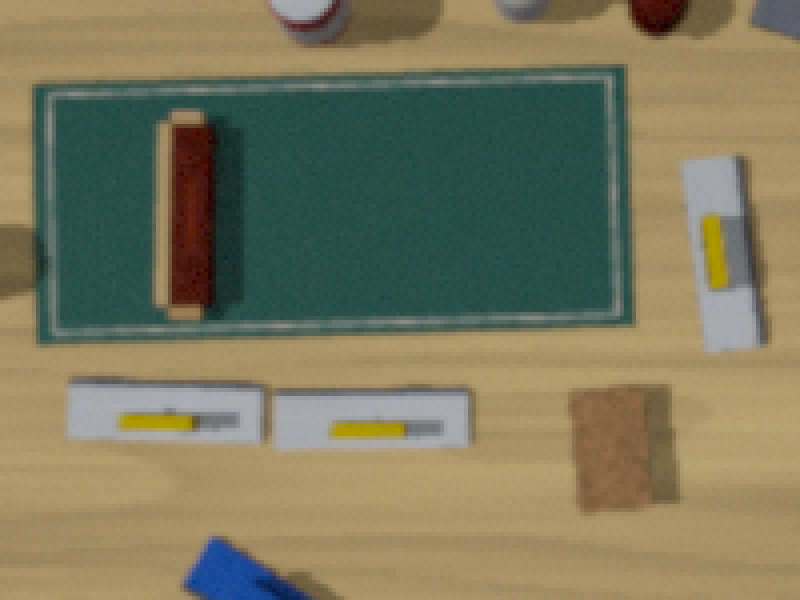

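Top crops: the only rail on the mat is rail_b at (248,224) in the top picture. Its pale strip is on the left, facing +y. The clamped rail_a is at (448,238), with its pale strip facing away from the robot.

The aluminium straightedges are at (379,233), (240,273) and (292,275). All three have yellow handles, with dark true edges on the right, upper and upper sides respectively. The blue one at (270,322) and the orange rail at (486,185) are look-alikes, so I'll leave them alone.

```bash
cat > go.py <<'E'
# python3 go.py x y z yaw  (mm, deg): units of move from measured pose to target
import sys
from h import *
t=np.array(list(map(float,sys.argv[1:5])))
s=r.get_state();p=s['tcp_pos']*1000;a=R.from_euler('xyz',s['eef_rot'],degrees=True).as_matrix()
yaw=np.degrees(np.arctan2(a[1,0],a[0,0]))
dy=(t[3]-yaw+180)%360-180
def sh(y):
    y=np.radians(y);d=t[:3]-p
    return np.round(np.array([d[0]*np.cos(y)+d[1]*np.sin(y),d[0]*np.sin(y)-d[1]*np.cos(y),-d[2]])/20,2)
print('pos',p.round(1),'yaw',round(yaw,2),'tilt',s['eef_rot'].round(1)[:2],'w',round(s['gripper_width']*1000,1),'t',round(s['time_s'],1),'F',s['contact_force'].round(1))
print('turn wz units',round(-dy/4,2),'shift units if before turn',sh(yaw),'after turn',sh(t[3]),'j6',s['joints'][5].round(1))
E
python3 go.py 477 -338 250 -98
```

```text
pos [ 240.7 -630.3  247.8] yaw -159.1 tilt [179.9  -0. ] w 87.6 t 0.1 F [ 0.8 -0.1  0. ]
turn wz units -15.28 shift units if before turn [-16.25   9.44  -0.11] after turn [-16.12  -9.67  -0.11] j6 -16.5
```

```bash

python3 -m pendant '[[[0,0,0,0,0,-0.96,1],[0,0,0,0,0,-0.96,1],[0,0,0,0,0,-0.96,1],[0,0,0,0,0,-0.96,1],[0,0,0,0,0,-0.96,1],[0,0,0,0,0,-0.96,1],[0,0,0,0,0,-0.96,1],[0,0,0,0,0,-0.96,1]]]' 30
python3 -m pendant '[[[0,0,0,0,0,-0.95,1],[0,0,0,0,0,-0.95,1],[0,0,0,0,0,-0.95,1],[0,0,0,0,0,-0.95,1],[0,0,0,0,0,-0.95,1],[0,0,0,0,0,-0.95,1],[0,0,0,0,0,-0.95,1],[0,0,0,0,0,-0.95,1]]]'
python3 -m pendant '[[[-0.7,-0.42,0,0,0,0,1],[-0.7,-0.42,0,0,0,0,1],[-0.7,-0.42,0,0,0,0,1],[-0.7,-0.42,0,0,0,0,1],[-0.7,-0.42,0,0,0,0,1],[-0.7,-0.42,0,0,0,0,1],[-0.7,-0.42,0,0,0,0,1],[-0.7,-0.42,0,0,0,0,1]]]'
python3 -m pendant '[[[-0.7,-0.42,0,0,0,0,1],[-0.7,-0.42,0,0,0,0,1],[-0.7,-0.42,0,0,0,0,1],[-0.7,-0.42,0,0,0,0,1],[-0.7,-0.42,0,0,0,0,1],[-0.7,-0.42,0,0,0,0,1],[-0.7,-0.42,0,0,0,0,1],[-0.7,-0.42,0,0,0,0,1]]]'
python3 -m pendant '[[[-0.7,-0.42,0,0,0,0,1],[-0.7,-0.42,0,0,0,0,1],[-0.7,-0.42,0,0,0,0,1],[-0.7,-0.42,0,0,0,0,1],[-0.7,-0.42,0,0,0,0,1],[-0.7,-0.42,0,0,0,0,1],[-0.6,-0.42,0,0,0,0,1],[0,0,0,0,0,0,1]]]'
python3 go.py 477 -338 250 -98
python3 - <<'E'
from h import *
c,T=cap('wrist','w1.png');W=cloud(c,T);f=c['frame'];np.savez('w1.npz',W=W,f=f)
B=(.3,.8,-.6,-.1)
for n,lo,hi,z in [('blue',(105,120,60),(125,255,255),(.02,.1)),('redpost',(0,150,130),(8,255,255),(.1,.13)),('redbrown',(0,120,20),(10,255,130),(.045,.065)),('pale',(8,30,140),(24,140,255),(.045,.065))]:
    print(n); [print('  ',*o) for o in seg(W,f,lo,hi,z,B)]
E
```

```text
time_s: 0.95
tcp_pos: [0.2407, -0.6304, 0.2481]
eef_rot: [180.0, 0.0, -128.2]
contact_force: [-1.0, -0.3, -0.4]
gripper_width: 0.0877
gripper_force: 0.0
time_s: 1.75
tcp_pos: [0.2407, -0.6304, 0.2482]
eef_rot: [180.0, 0.0, -97.8]
contact_force: [0.6, 0.1, -0.2]
gripper_width: 0.0875
gripper_force: 0.0
time_s: 2.55
tcp_pos: [0.3238, -0.5278, 0.2486]
eef_rot: [-180.0, -0.0, -98.0]
contact_force: [0.3, 0.1, -0.1]
gripper_width: 0.0879
gripper_force: 0.0
time_s: 3.35
tcp_pos: [0.4058, -0.4263, 0.2486]
eef_rot: [-180.0, -0.0, -98.0]
contact_force: [0.6, 0.3, 0.4]
gripper_width: 0.0879
gripper_force: 0.0
time_s: 4.15
tcp_pos: [0.4779, -0.3391, 0.2485]
eef_rot: [-180.0, 0.0, -97.9]
contact_force: [-0.8, 0.4, -0.1]
gripper_width: 0.0877
gripper_force: 0.0
pos [ 477.9 -339.1  248.5] yaw -97.89 tilt [-180.    0.] w 87.7 t 4.2 F [-0.8  0.4 -0.1]
turn wz units 0.03 shift units if before turn [-0.05  0.05 -0.07] after turn [-0.05  0.05 -0.07] j6 8.4
blue
   [ 486.3 -335.2] [120.7  35.1] 82.2 66.2 4593 [310. 213.]
redpost
   [ 478.9 -340.6] [18.9 18.4] 18.9 111.1 563 [319. 236.]
redbrown
   [ 511.5 -343. ] [148.2  32.9] 81.8 52.8 4953 [277. 209.]
pale
   [ 495.7 -420.4] [3.9 3.2] 80.9 45.4 16 [284. 120.]
   [ 533.6 -345.7] [150.2  10.5] 82.0 52.6 2156 [254. 212.]
   [ 527.5 -263. ] [11.9  6.3] -6.6 45.4 23 [278. 302.]
   [ 518.8 -262. ] [6.3 4.5] -29.8 45.5 15 [288. 303.]
```

View pics/w1.png

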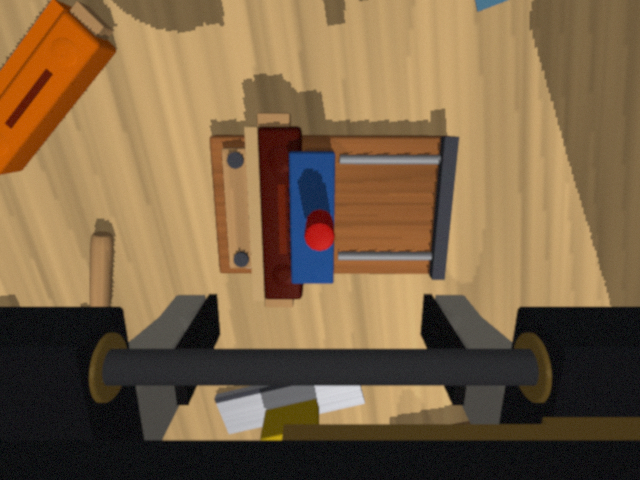

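The wrist picture confirms it: the post is at (319,236). The rail is at (277,209), with its pale strip at (254,212) on the fixed-jaw side. I'll grip the post and slide the jaw open.

```bash

python3 -m pendant '[[[0.05,-0.05,1,0,0,0,1],[0,0,1,0,0,0,1],[0,0,1,0,0,0,1],[0,0,1,0,0,0,1],[0,0,1,0,0,0,1],[0,0,1,0,0,0,1],[0,0,1,0,0,0,1],[0,0,0.6,0,0,0,1]]]' 30
python3 -m pendant '[[[0,0,0,0,0,0,-1],[0,0,0,0,0,0,-1],[0,0,0,0,0,0,-1],[0,0,0,0,0,0,-1],[0,0,0,0,0,0,-1],[0,0,0,0,0,0,-1],[0,0,0,0,0,0,-1],[0,0,0,0,0,0,-1]]]' 30
python3 -m pendant '[[[0,0.2,0,0,0,0,-1],[0,0.4,0,0,0,0,-1],[0,0.6,0,0,0,0,-1],[0,0.7,0,0,0,0,-1],[0,0.7,0,0,0,0,-1],[0,0.7,0,0,0,0,-1],[0,0.6,0,0,0,0,-1],[0,0.28,0,0,0,0,-1]]]'
python3 -m pendant '[[[0,0,0,0,0,0,-1],[0,0,0,0,0,0,-1],[0,0,0,0,0,0,-1],[0,0,0,0,0,0,0.4],[0,0,0,0,0,0,0.4],[0,0,0,0,0,0,0.4],[0,0,0,0,0,0,0.4],[0,0,0,0,0,0,0.4]]]'
python3 go.py 516.8 -343.3 250 -98
```

```text
time_s: 5.0
tcp_pos: [0.4765, -0.3417, 0.095]
eef_rot: [179.9, 0.0, -98.0]
contact_force: [-0.3, -0.2, -0.1]
gripper_width: 0.0878
gripper_force: 0.0
time_s: 5.8
tcp_pos: [0.4774, -0.3416, 0.0966]
eef_rot: [-180.0, 0.0, -98.0]
contact_force: [0.1, 0.4, 0.0]
gripper_width: 0.029
gripper_force: 0.0
time_s: 6.6
tcp_pos: [0.3952, -0.3302, 0.0968]
eef_rot: [-179.8, -0.0, -98.0]
contact_force: [19.6, -2.1, -21.9]
gripper_width: 0.0215
gripper_force: 30.0
time_s: 7.4
tcp_pos: [0.3944, -0.33, 0.0966]
eef_rot: [180.0, 0.0, -98.0]
contact_force: [-0.3, 0.1, 0.5]
gripper_width: 0.0557
gripper_force: 0.0
pos [ 394.4 -330.    96.6] yaw -97.98 tilt [180.   0.] w 55.7 t 7.4 F [-0.3  0.1  0.5]
turn wz units 0.0 shift units if before turn [-0.19 -6.15 -7.67] after turn [-0.19 -6.15 -7.67] j6 10.0
```

```bash

python3 -m pendant '[[[0,0,-0.9,0,0,0,1],[0,0,-0.9,0,0,0,1],[0,0,-0.9,0,0,0,1],[0,0,-0.9,0,0,0,1],[0,0,-0.9,0,0,0,1],[0,0,-0.9,0,0,0,1],[0,0,-0.9,0,0,0,1],[0,0,-0.9,0,0,0,1]]]' 40
python3 -m pendant '[[[0,-0.78,0,0,0,0,1],[0,-0.78,0,0,0,0,1],[0,-0.78,0,0,0,0,1],[0,-0.78,0,0,0,0,1],[0,-0.78,0,0,0,0,1],[0,-0.78,0,0,0,0,1],[0,-0.75,0,0,0,0,1],[-0.19,-0.7,0,0,0,0,1]]]'
python3 - <<'E'
from h import *
c,T=cap('wrist','w2.png');W=cloud(c,T);f=c['frame']
B=(.3,.8,-.6,-.1)
for n,lo,hi,z in [('redpost',(0,150,130),(8,255,255),(.1,.13)),('redbrown',(0,120,20),(10,255,130),(.045,.065)),('pale',(8,30,140),(24,140,255),(.045,.065))]:
    print(n); [print('  ',*o) for o in seg(W,f,lo,hi,z,B)]
h=cv2.cvtColor(f,cv2.COLOR_BGR2HSV)
m=(W[...,2]>.048)&(W[...,2]<.06)&(W[...,0]>.48)&(W[...,0]<.56)&(W[...,1]>-.42)&(W[...,1]<-.27)
print(cv2.minAreaRect((W[m][:,:2]*1000).astype(np.float32)))
E
python3 go.py 516.8 -343.3 55 -98
```

```text
time_s: 8.2
tcp_pos: [0.3943, -0.3299, 0.2413]
eef_rot: [180.0, 0.0, -98.0]
contact_force: [-0.9, 0.4, 0.7]
gripper_width: 0.0874
gripper_force: 0.0
time_s: 9.0
tcp_pos: [0.5178, -0.3435, 0.2402]
eef_rot: [180.0, 0.0, -98.0]
contact_force: [0.2, 0.1, 0.4]
gripper_width: 0.0874
gripper_force: 0.0
redpost
   [ 396.7 -328.5] [20.  19.8] 38.7 111.2 639 [500. 238.]
redbrown
   [ 511.2 -342.8] [148.1  32.8] 81.7 52.8 6820 [329. 212.]
pale
   [ 512.4 -424. ] [7.9 5.9] 62.3 45.4 29 [312. 117.]
   [ 506.4 -426. ] [7.2 4.6] 20.6 45.2 20 [320. 114.]
   [ 533.6 -344. ] [153.4  11.3] 82.4 52.6 2306 [301. 212.]
   [ 536.1 -265.1] [7.9 5.6] -23.0 45.3 19 [312. 306.]
   [ 528.2 -263.9] [6.3 6. ] 77.9 45.3 28 [321. 306.]
   [ 519.8 -262.4] [8.3 7.9] 74.9 45.4 37 [331. 305.]
((516.861328125, -343.2057800292969), (150.27157592773438, 44.047367095947266), 82.01190948486328)
pos [ 519.6 -343.2  240. ] yaw -97.96 tilt [-180.   -0.] w 87.5 t 9.1 F [ 3.6 -1.1  0.7]
turn wz units 0.01 shift units if before turn [0.02 0.14 9.25] after turn [0.02 0.14 9.25] j6 7.5
```

```bash

python3 -m pendant '[[[0,0.14,1,0,0,0,1],[0,0,1,0,0,0,1],[0,0,1,0,0,0,1],[0,0,1,0,0,0,1],[0,0,1,0,0,0,1],[0,0,1,0,0,0,1],[0,0,1,0,0,0,1],[0,0,1,0,0,0,1]]]' 40
python3 -m pendant '[[[0,0,0.6,0,0,0,1],[0,0,0.5,0,0,0,1],[0,0,0.1,0,0,0,1],[0,0,0,0,0,0,-1],[0,0,0,0,0,0,-1],[0,0,0,0,0,0,-1],[0,0,0,0,0,0,-1],[0,0,0,0,0,0,-1]]]'
python3 -m pendant '[[[0,0,0,0,0,0,-1],[0,0,0,0,0,0,-1],[0,0,0,0,0,0,-1],[0,0,0,0,0,0,-1],[0,0,-0.2,0,0,0,-1],[0,0,-0.4,0,0,0,-1],[0,0,-0.6,0,0,0,-1],[0,0,-0.6,0,0,0,-1]]]' 45
python3 go.py 516.8 -343.3 130 -98
```

```text
time_s: 9.85
tcp_pos: [0.5142, -0.3427, 0.0799]
eef_rot: [-180.0, -0.0, -98.0]
contact_force: [0.0, -0.3, 0.2]
gripper_width: 0.0877
gripper_force: 0.0
time_s: 10.65
tcp_pos: [0.5139, -0.3429, 0.057]
eef_rot: [-180.0, -0.0, -98.0]
contact_force: [0.2, 0.3, -0.4]
gripper_width: 0.0531
gripper_force: 0.0
time_s: 11.45
tcp_pos: [0.5136, -0.3429, 0.0936]
eef_rot: [180.0, 0.0, -98.0]
contact_force: [-0.6, -0.2, -2.9]
gripper_width: 0.0439
gripper_force: 45.0
pos [ 513.6 -342.9   93.6] yaw -97.98 tilt [180.   0.] w 43.9 t 11.4 F [-0.6 -0.2 -2.9]
turn wz units 0.01 shift units if before turn [-0.   -0.16 -1.82] after turn [-0.   -0.16 -1.82] j6 7.7
```

```bash

python3 -m pendant '[[[0,0,-0.5,0,0,0,-1],[0,0,-0.5,0,0,0,-1],[0,0,-0.5,0,0,0,-1],[0,0,-0.5,0,0,0,-1],[0,0,-0.5,0,0,0,-1],[0,0,-0.5,0,0,0,-1],[0,0,-0.2,0,0,0,-1],[0,0,0,0,0,0,-1]]]' 45
python3 go.py 580 150 150 0
```

```text
time_s: 12.25
tcp_pos: [0.5141, -0.343, 0.1573]
eef_rot: [-179.9, -0.0, -98.0]
contact_force: [0.1, -0.1, -2.2]
gripper_width: 0.0434
gripper_force: 45.0
pos [ 514.1 -343.   157.3] yaw -97.98 tilt [-179.9   -0. ] w 43.4 t 12.2 F [ 0.1 -0.1 -2.2]
turn wz units -24.49 shift units if before turn [-24.87   0.16   0.37] after turn [  3.3  -24.65   0.37] j6 7.6
```

```bash

python3 -m pendant '[[[-0.4,0,0,0,0,0,-1],[-0.7,0,0,0,0,0,-1],[-0.8,0,0,0,0,0,-1],[-0.8,0,0,0,0,0,-1],[-0.8,0,0,0,0,0,-1],[-0.8,0,0,0,0,0,-1],[-0.8,0,0,0,0,0,-1],[-0.8,0,0,0,0,0,-1]]]' 45
python3 -m pendant '[[[-0.8,0,0,0,0,0,-1],[-0.8,0,0,0,0,0,-1],[-0.8,0,0,0,0,0,-1],[-0.8,0,0,0,0,0,-1],[-0.8,0,0,0,0,0,-1],[-0.8,0,0,0,0,0,-1],[-0.8,0,0,0,0,0,-1],[-0.8,0,0,0,0,0,-1]]]'
python3 -m pendant '[[[-0.8,0,0,0,0,0,-1],[-0.8,0,0,0,0,0,-1],[-0.8,0,0,0,0,0,-1],[-0.8,0,0,0,0,0,-1],[-0.8,0,0,0,0,0,-1],[-0.8,0,0,0,0,0,-1],[-0.8,0,0,0,0,0,-1],[-0.8,0,0,0,0,0,-1]]]'
python3 -m pendant '[[[-0.8,0,0,0,0,0,-1],[-0.8,0,0,0,0,0,-1],[-0.8,0,0,0,0,0,-1],[-0.8,0,0,0,0,0,-1],[-0.8,0,0,0,0,0,-1],[-0.8,0.1,0,0,0,0,-1],[-0.6,0.06,0,0,0,0,-1],[-0.4,0,0,0,0,0,-1]]]'
for i in 1; do
python3 -m pendant '[[[0,0,0,0,0,-0.4,-1],[0,0,0,0,0,-0.8,-1],[0,0,0,0,0,-0.8,-1],[0,0,0,0,0,-0.8,-1],[0,0,0,0,0,-0.8,-1],[0,0,0,0,0,-0.8,-1],[0,0,0,0,0,-0.8,-1],[0,0,0,0,0,-0.8,-1]]]'
python3 -m pendant '[[[0,0,0,0,0,-0.8,-1],[0,0,0,0,0,-0.8,-1],[0,0,0,0,0,-0.8,-1],[0,0,0,0,0,-0.8,-1],[0,0,0,0,0,-0.8,-1],[0,0,0,0,0,-0.8,-1],[0,0,0,0,0,-0.8,-1],[0,0,0,0,0,-0.8,-1]]]'
python3 -m pendant '[[[0,0,0,0,0,-0.8,-1],[0,0,0,0,0,-0.8,-1],[0,0,0,0,0,-0.8,-1],[0,0,0,0,0,-0.8,-1],[0,0,0,0,0,-0.8,-1],[0,0,0,0,0,-0.8,-1],[0,0,0,0,0,-0.8,-1],[0,0,0,0,0,-0.8,-1]]]'
python3 -m pendant '[[[0,0,0,0,0,-0.8,-1],[0,0,0,0,0,-0.8,-1],[0,0,0,0,0,-0.8,-1],[0,0,0,0,0,-0.8,-1],[0,0,0,0,0,-0.8,-1],[0,0,0,0,0,-0.8,-1],[0,0,0,0,0,-0.5,-1],[0,0,0,0,0,0,-1]]]'
done
python3 go.py 580 150 40 0
python3 - <<'E'
from h import *
c,T=cap('side');cv2.imwrite('pics/s2.png',cv2.resize(c['frame'][150:420,100:460],(720,540)))
E
```

```text
time_s: 13.05
tcp_pos: [0.5304, -0.2245, 0.1567]
eef_rot: [-180.0, 0.0, -98.0]
contact_force: [0.6, 0.4, -2.4]
gripper_width: 0.0434
gripper_force: 45.0
time_s: 13.85
tcp_pos: [0.5481, -0.098, 0.1566]
eef_rot: [-180.0, 0.0, -98.0]
contact_force: [0.6, 0.1, -2.0]
gripper_width: 0.044
gripper_force: 45.0
time_s: 14.65
tcp_pos: [0.5659, 0.0288, 0.1566]
eef_rot: [-180.0, -0.0, -98.0]
contact_force: [-0.6, -0.2, -3.1]
gripper_width: 0.0437
gripper_force: 45.0
time_s: 15.45
tcp_pos: [0.5785, 0.1441, 0.1565]
eef_rot: [180.0, -0.0, -97.9]
contact_force: [1.0, 0.1, -2.5]
gripper_width: 0.0438
gripper_force: 45.0
time_s: 16.25
tcp_pos: [0.5785, 0.1421, 0.1566]
eef_rot: [180.0, -0.0, -73.8]
contact_force: [0.9, -0.1, -1.6]
gripper_width: 0.0438
gripper_force: 45.0
time_s: 17.05
tcp_pos: [0.5785, 0.1421, 0.1566]
eef_rot: [180.0, 0.0, -48.2]
contact_force: [0.1, -0.9, -2.6]
gripper_width: 0.0439
gripper_force: 45.0
time_s: 17.85
tcp_pos: [0.5785, 0.1421, 0.1566]
eef_rot: [180.0, 0.0, -22.6]
contact_force: [0.6, 1.3, -2.5]
gripper_width: 0.0438
gripper_force: 45.0
time_s: 18.65
tcp_pos: [0.5785, 0.1422, 0.1566]
eef_rot: [180.0, 0.0, -1.5]
contact_force: [-0.5, 0.0, -1.3]
gripper_width: 0.0437
gripper_force: 45.0
pos [578.5 142.2 156.6] yaw -1.52 tilt [180.   0.] w 43.7 t 18.6 F [-0.5  0.  -1.3]
turn wz units -0.38 shift units if before turn [ 0.06 -0.39  5.83] after turn [ 0.07 -0.39  5.83] j6 55.9
```

View pics/s2.png

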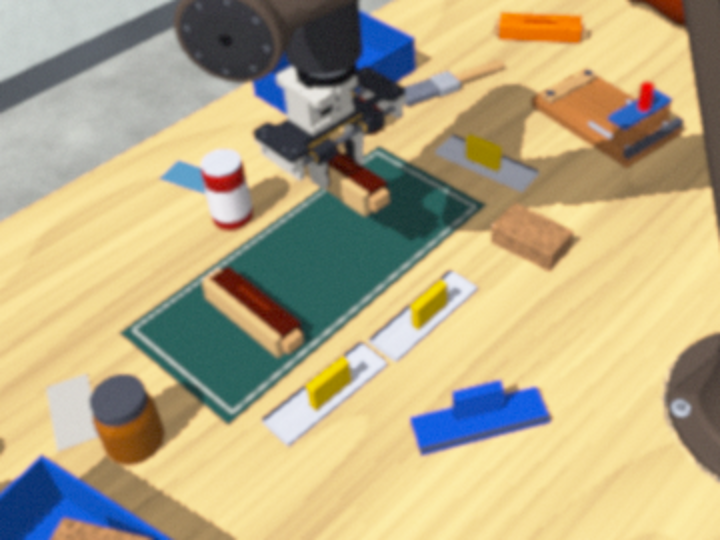

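The side picture shows the rail level in the grip, with its pale face towards +y. Lowering it.

```bash

python3 -m pendant '[[[0,-0.38,0.8,0,0,-0.38,-1],[0,0,0.9,0,0,0,-1],[0,0,0.9,0,0,0,-1],[0,0,0.9,0,0,0,-1],[0,0,0.9,0,0,0,-1],[0,0,0.7,0,0,0,-1],[0,0,0.4,0,0,0,-1],[0,0,0.1,0,0,0,-1]]]' 45
python3 -m pendant '[[[0,0,0.1,0,0,0,-1],[0,0,0.05,0,0,0,-1],[0,0,0.05,0,0,0,-1],[0,0,0.05,0,0,0,-1],[0,0,0.03,0,0,0,-1],[0,0,0,0,0,0,-1],[0,0,0,0,0,0,-1],[0,0,0,0,0,0,-1]]]'
python3 go.py 580 150 38 0
```

```text
time_s: 19.5
tcp_pos: [0.5785, 0.1501, 0.0437]
eef_rot: [180.0, 0.1, -0.1]
contact_force: [0.0, 0.4, -1.9]
gripper_width: 0.0438
gripper_force: 45.0
time_s: 20.3
tcp_pos: [0.5789, 0.1504, 0.039]
eef_rot: [-180.0, -0.0, -0.1]
contact_force: [-0.6, -0.2, -2.8]
gripper_width: 0.0436
gripper_force: 45.0
pos [578.9 150.4  39. ] yaw -0.06 tilt [-180.   -0.] w 43.6 t 20.3 F [-0.6 -0.2 -2.8]
turn wz units -0.01 shift units if before turn [0.06 0.02 0.05] after turn [0.06 0.02 0.05] j6 56.7
```

```bash

python3 -m pendant '[[[0,0,0.05,0,0,0,-1],[0,0,0.05,0,0,0,-1],[0,0,0.05,0,0,0,-1],[0,0,0.05,0,0,0,-1],[0,0,0.03,0,0,0,-1],[0,0,0,0,0,0,-1],[0,0,0,0,0,0,-1],[0,0,0,0,0,0,-1]]]'
python3 go.py 580 150 38 0
```

```text
time_s: 21.1
tcp_pos: [0.5789, 0.1504, 0.0368]
eef_rot: [-180.0, -0.1, -0.0]
contact_force: [-9.1, -1.4, 20.4]
gripper_width: 0.0437
gripper_force: 45.0
pos [578.9 150.4  36.8] yaw -0.02 tilt [-1.8e+02 -1.0e-01] w 43.7 t 21.1 F [-9.1 -1.4 20.4]
turn wz units -0.01 shift units if before turn [ 0.06  0.02 -0.06] after turn [ 0.06  0.02 -0.06] j6 56.7
```

```bash

python3 -m pendant '[[[0,0,-0.05,0,0,0,0.7],[0,0,0,0,0,0,0.7],[0,0,0,0,0,0,0.7],[0,0,0,0,0,0,0.7],[0,0,0,0,0,0,0.7],[0,0,-0.3,0,0,0,0.7],[0,0,-0.7,0,0,0,0.7],[0,0,-0.8,0,0,0,0.7]]]'
python3 -m pendant '[[[0,0,-1,0,0,0,1],[0,0,-1,0,0,0,1],[0,0,-1,0,0,0,1],[0,0,-1,0,0,0,1],[0,0,-1,0,0,0,1],[0,0,-1,0,0,0,1],[0,0,-1,0,0,0,1],[0,0,-1,0,0,0,1]]]'
cat >> h.py <<'E'
def rect(W,m):
    (c,wh,a)=cv2.minAreaRect((W[m][:,:2]*1000).astype(np.float32))
    if wh[0]<wh[1]: wh=wh[::-1];a+=90
    return np.round(c,1),np.round(wh,1),round((a+90)%180-90,2)
def scan(n,save=None):
    c,T=cap(n,save);W=cloud(c,T);f=c['frame'];B=(.2,.9,-.5,.6)
    for k,lo,hi,z in [('yellow',(20,120,60),(36,255,255),(.045,.06)),('redbrown',(0,120,20),(10,255,140),(.03,.04)),('pale',(8,30,120),(24,140,255),(.03,.04)),('white',(0,0,130),(180,50,255),(.003,.014)),('post',(0,150,130),(8,255,255),(.1,.13))]:
        for o in seg(W,f,lo,hi,z,B):
            if o[4]>40: print(n,k,*o)
    return c,T,W
E
python3 - <<'E'
from h import *
scan('wrist','w3.png');scan('top')
E
python3 go.py 394.4 -330 250 -98
```

```text
time_s: 21.9
tcp_pos: [0.5787, 0.1503, 0.0722]
eef_rot: [180.0, 0.0, -0.1]
contact_force: [0.9, -0.2, -0.1]
gripper_width: 0.0744
gripper_force: 0.0
time_s: 22.7
tcp_pos: [0.5787, 0.1503, 0.2337]
eef_rot: [-180.0, -0.1, -0.1]
contact_force: [-0.1, -0.3, 0.4]
gripper_width: 0.0874
gripper_force: 0.0
wrist yellow [ 542.1 -112.4] [60.3 12.2] 10.0 49.9 963 [632. 266.]
wrist yellow [396.5 165.1] [59.2 15.2] -89.9 50.3 958 [305. 409.]
wrist redbrown [580.6 145.8] [147.5  32.6] 0.0 32.7 5936 [326. 208.]
wrist redbrown [571.6 312.9] [148.4  34.4] 0.2 32.8 5893 [131. 219.]
wrist pale [580.4 167.8] [149.5  11.4] 0.3 32.6 2169 [300. 209.]
wrist pale [570.7 335.3] [150.6  12.4] -0.2 32.7 1737 [107. 234.]
wrist white [739.8  51.9] [31.3  6.2] 64.7 9.8 155 [443.  13.]
wrist white [ 552.1 -121. ] [142.3  46.1] 7.1 6.4 4311 [609. 220.]
wrist white [387.9 270.5] [27.5  9.2] 89.5 6.8 179 [208. 388.]
wrist white [385.7 221.2] [48.  14.3] 89.9 6.9 479 [253. 390.]
wrist white [387.  109.6] [48.9 12. ] -89.9 6.6 412 [359. 389.]
top yellow [ 539.  -115.4] [55.9 12.3] 7.4 52.2 63 [378. 232.]
top yellow [394.1 163.9] [54.9  6.6] -89.6 53.4 50 [292. 277.]
top redbrown [539.1 143.7] [62.7 29.6] 0.5 34.8 150 [298. 233.]
top pale [536.  166.7] [62.6 10.3] 0.1 35.1 62 [291. 233.]
top pale [ 548.7 -348.7] [107.   23.4] 82.5 32.9 114 [448. 230.]
top pale [379.5 -32.6] [99.5 59.2] 5.1 35.6 422 [353. 282.]
top white [640.2 549.1] [52.7 50.7] -23.0 5.1 87 [178. 201.]
top white [605.6 553.8] [47.9 30.3] -34.2 5.7 54 [176. 213.]
top white [404.6 286.5] [63.3 43. ] -89.8 8.7 150 [258. 272.]
top white [401.9 164.4] [162.3  43. ] -89.7 8.5 430 [293. 274.]
pos [580.2 150.9 236. ] yaw -0.03 tilt [-179.9   -0.3] w 87.4 t 22.8 F [-0.1 -0.2  1. ]
turn wz units 24.49 shift units if before turn [-9.28 24.05 -0.7 ] after turn [25.1   5.86 -0.7 ] j6 56.7
```

View pics/w3.png

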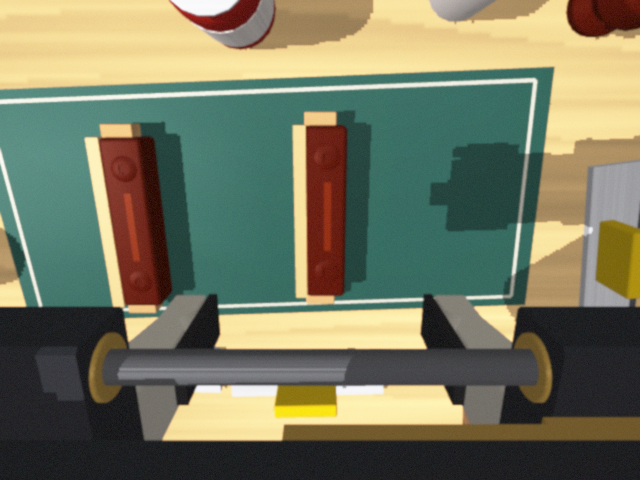

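Both rails lie flat on the mat: rail_a at (325,208), pale side left, and rail_b at (131,219). Next is the right-hand straightedge.

```bash

python3 -m pendant '[[[-0.12,0.83,0,0,0,-0.22,1],[-0.12,0.83,0,0,0,-0.22,1],[-0.12,0.83,0,0,0,-0.22,1],[-0.12,0.83,0,0,0,-0.22,1],[-0.12,0.83,0,0,0,-0.22,1],[-0.12,0.83,0,0,0,-0.22,1],[-0.12,0.83,0,0,0,-0.22,1],[-0.12,0.83,0,0,0,-0.22,1]]]' 
python3 -m pendant '[[[-0.12,0.83,0,0,0,0,1],[-0.12,0.83,0,0,0,0,1],[-0.12,0.83,0,0,0,0,1],[-0.12,0.83,0,0,0,0,1],[-0.12,0.83,0,0,0,0,1],[-0.12,0.83,0,0,0,0,1],[-0.12,0.83,0,0,0,0,1],[-0.12,0.83,0,0,0,0,1]]]' 
python3 -m pendant '[[[0,0,0,0,0,0,1],[0,0,0,0,0,0,1],[0,0,0,0,0,0,1],[0,0,0,0,0,0,1],[0,0,0,0,0,0,1],[0,0,0,0,0,0,1],[0,0,0,0,0,0,1],[0,0,0,0,0,0,1]]]' 
python3 - <<'E'
from h import *
scan('wrist','w4.png')
E
python3 go.py 540 -116 58 7.2
```

```text
time_s: 23.6
tcp_pos: [0.5663, 0.0161, 0.2319]
eef_rot: [-180.0, -0.0, 7.0]
contact_force: [0.7, 0.4, 0.4]
gripper_width: 0.0875
gripper_force: 0.0
time_s: 24.4
tcp_pos: [0.5636, -0.1186, 0.2314]
eef_rot: [180.0, 0.0, 7.0]
contact_force: [0.2, 1.1, 1.2]
gripper_width: 0.0876
gripper_force: 0.0
time_s: 25.2
tcp_pos: [0.5638, -0.1171, 0.2314]
eef_rot: [-180.0, -0.0, 7.0]
contact_force: [0.6, -0.1, 0.3]
gripper_width: 0.0875
gripper_force: 0.0
wrist yellow [ 542.2 -115.7] [59.7 12.6] 7.1 50.6 1106 [316. 247.]
wrist redbrown [579.6 134.9] [148.9  26.5] -6.2 32.9 4215 [ 12. 166.]
wrist pale [358.8 -33.6] [59.2 55.8] -84.0 33.8 2357 [214. 409.]
wrist white [ 542.7 -122.8] [160.2  44.5] 7.4 6.7 5185 [322. 221.]
pos [ 563.7 -117.2  231.3] yaw 6.99 tilt [-180.    0.] w 87.5 t 25.2 F [ 0.5  0.9 -0.2]
turn wz units -0.05 shift units if before turn [-1.17 -0.2   8.67] after turn [-1.17 -0.21  8.67] j6 89.3
```

View pics/w4.png

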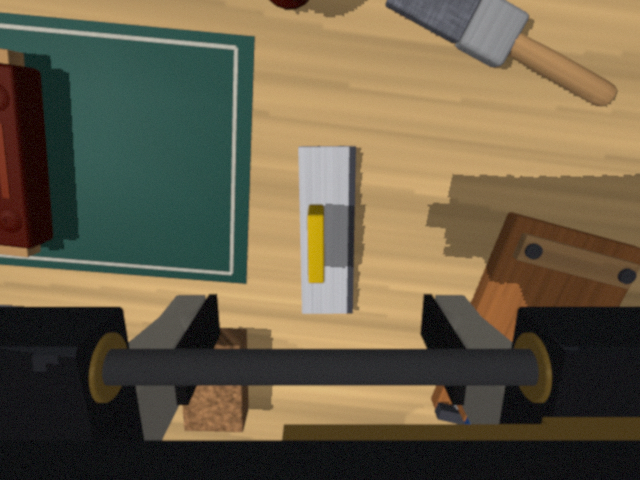

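```bash

python3 -m pendant '[[[-0.52,-0.1,0.5,0,0,0,1],[-0.52,-0.1,0.8,0,0,0,1],[0,0,1,0,0,0,1],[0,0,1,0,0,0,0.2],[0,0,1,0,0,0,0.2],[0,0,1,0,0,0,0.2],[0,0,1,0,0,0,0.2],[0,0,1,0,0,0,0.2]]]' 30
python3 -m pendant '[[[0,0,0.8,0,0,0,0],[0,0,0.45,0,0,0,0],[0,0,0,0,0,0,-1],[0,0,0,0,0,0,-1],[0,0,0,0,0,0,-1],[0,0,0,0,0,0,-1],[0,0,0,0,0,0,-1],[0,0,0,0,0,0,-1]]]' 
python3 -m pendant '[[[0,0,0,0,0,0,-1],[0,0,0,0,0,0,-1],[0,0,0,0,0,0,-1],[0,0,0,0,0,0,-1],[0,0,0,0,0,0,-1],[0,0,-0.2,0,0,0,-1],[0,0,-0.5,0,0,0,-1],[0,0,-0.8,0,0,0,-1]]]' 
python3 -m pendant '[[[0,0,-0.8,0,0,0,-1],[0,0,-0.8,0,0,0,-1],[0,0,-0.8,0,0,0,-1],[0,0,-0.4,0,0,0,-1],[0,0,-0.2,0,0,0,-1],[0,0,0,0,0,0,-1],[0,0,0,0,0,0,-1],[0,0,0,0,0,0,-1]]]' 
python3 - <<'E'
from h import *
c,T,W=scan('wrist','w5.png')
s=r.get_state()
E
python3 go.py 580 207 150 0
```

```text
time_s: 26.05
tcp_pos: [0.5427, -0.1158, 0.0847]
eef_rot: [180.0, -0.0, 7.0]
contact_force: [0.4, 0.1, 0.1]
gripper_width: 0.0546
gripper_force: 0.0
time_s: 26.85
tcp_pos: [0.543, -0.1159, 0.0611]
eef_rot: [180.0, -0.1, 7.0]
contact_force: [-0.7, -0.3, 5.1]
gripper_width: 0.0132
gripper_force: 30.0
time_s: 27.65
tcp_pos: [0.5416, -0.1158, 0.09]
eef_rot: [-180.0, 0.2, 7.0]
contact_force: [0.7, -0.8, -1.7]
gripper_width: 0.0138
gripper_force: 30.0
time_s: 28.45
tcp_pos: [0.5421, -0.1158, 0.1495]
eef_rot: [-180.0, 0.1, 7.0]
contact_force: [-0.0, 0.7, -1.7]
gripper_width: 0.014
gripper_force: 30.0
wrist white [386.1  97.8] [28.1 10.3] -85.9 7.0 316 [ 37. 389.]
pos [ 542.2 -115.8  149.6] yaw 6.98 tilt [-1.8e+02  1.0e-01] w 13.6 t 28.5 F [ 0.5 -0.7 -1.9]
turn wz units 1.74 shift units if before turn [  3.84 -15.79  -0.02] after turn [  1.89 -16.14  -0.02] j6 88.8
```

```bash

python3 -m pendant '[[[0.1,-0.4,0,0,0,0,-1],[0.19,-0.8,0,0,0,0,-1],[0.19,-0.8,0,0,0,0,-1],[0.19,-0.8,0,0,0,0,-1],[0.19,-0.8,0,0,0,0,-1],[0.19,-0.8,0,0,0,0,-1],[0.19,-0.8,0,0,0,0,-1],[0.2,-0.8,0,0,0,0,-1]]]' 
python3 -m pendant '[[[0.2,-0.8,0,0,0,0,-1],[0.2,-0.8,0,0,0,0,-1],[0.2,-0.8,0,0,0,0,-1],[0.2,-0.8,0,0,0,0,-1],[0.2,-0.8,0,0,0,0,-1],[0.2,-0.8,0,0,0,0,-1],[0.2,-0.8,0,0,0,0,-1],[0.2,-0.8,0,0,0,0,-1]]]' 
python3 -m pendant '[[[0.2,-0.8,0,0,0,0,-1],[0.2,-0.8,0,0,0,0,-1],[0.2,-0.8,0,0,0,0,-1],[0.2,-0.8,0,0,0,0,-1],[0.2,-0.8,0,0,0,0,-1],[0.1,-0.1,0,0,0,0.4,-1],[0,0,0,0,0,0.7,-1],[0,0,0,0,0,0.64,-1]]]' 
python3 go.py 580 209.5 64 0
python3 - <<'E'
from h import *
scan('side');c,T,W=scan('wrist','w6.png')
E
```

```text
time_s: 29.3
tcp_pos: [0.5567, 0.0082, 0.1504]
eef_rot: [180.0, 0.0, 7.0]
contact_force: [0.8, -0.7, -1.8]
gripper_width: 0.0139
gripper_force: 30.0
time_s: 30.1
tcp_pos: [0.5729, 0.1391, 0.1503]
eef_rot: [180.0, 0.0, 7.0]
contact_force: [0.3, -0.2, -3.1]
gripper_width: 0.0136
gripper_force: 30.0
time_s: 30.9
tcp_pos: [0.5846, 0.2221, 0.1502]
eef_rot: [180.0, 0.0, -0.1]
contact_force: [0.3, -0.2, -1.3]
gripper_width: 0.0135
gripper_force: 30.0
pos [584.6 222.1 150.2] yaw -0.13 tilt [180.   0.] w 13.5 t 30.9 F [ 0.3 -0.2 -1.3]
turn wz units -0.03 shift units if before turn [-0.23  0.63  4.31] after turn [-0.23  0.63  4.31] j6 51.2
side yellow [393.2 165.9] [63.1 16.7] 89.5 50.2 114 [314. 298.]
side yellow [398.2 337.6] [60.  15.6] 88.8 50.3 142 [263. 337.]
side redbrown [574.7 144.8] [143.2  28.7] -1.6 32.9 177 [277. 267.]
side redbrown [567. 314.] [147.1  30.1] 0.2 33.1 429 [228. 300.]
side pale [379.1 -30.9] [101.5  63.9] 5.9 33.6 517 [367. 265.]
side pale [523.5 169.4] [42.8 13.5] -2.5 32.8 48 [279. 278.]
side pale [569.6 334.9] [151.  20.] -3.6 32.6 212 [221. 305.]
side white [402.6 165.5] [163.   53.3] -89.1 6.8 615 [310. 310.]
side white [407.7 336.4] [160.9  52.5] 89.0 7.1 791 [260. 349.]
wrist redbrown [598.7 146. ] [112.6  32.5] -0.1 32.7 8125 [438. 220.]
wrist redbrown [594.4 313.3] [102.5  34.1] 0.2 32.7 7016 [179. 225.]
wrist pale [599.  167.9] [112.6  11.2] -0.1 32.6 2874 [404. 219.]
wrist pale [594.9 335.1] [102.3  11.5] 0.2 32.8 2559 [146. 229.]
wrist white [437.6 403. ] [21.4  1.9] 88.6 4.2 45 [103. 407.]
wrist white [422.8 402.8] [27.6 19.7] 87.0 7.0 328 [104. 420.]
wrist white [423.7 219.9] [49.5  5.5] 90.0 7.1 217 [325. 421.]
```

View pics/w6.png

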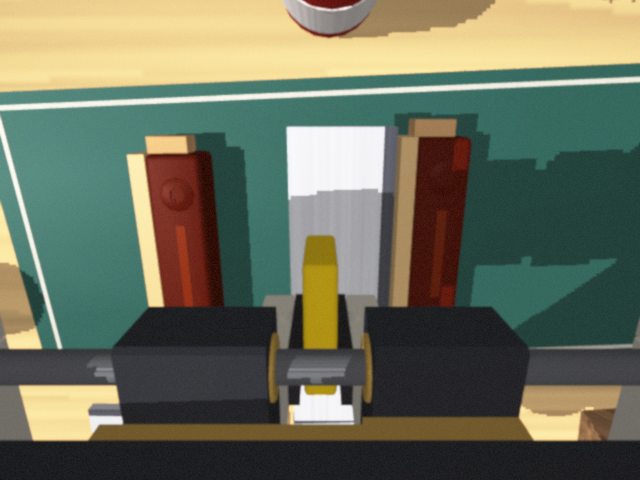

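```bash

python3 -m pendant '[[[-0.2,0.3,0.3,0,0,0,-1],[0,0.3,0.6,0,0,0,-1],[0,0,0.8,0,0,0,-1],[0,0,0.8,0,0,0,-1],[0,0,0.8,0,0,0,-1],[0,0,0.6,0,0,0,-1],[0,0,0.3,0,0,0,-1],[0,0,0,0,0,0,-1]]]' 
python3 -m pendant '[[[0,0,0.05,0,0,0,-1],[0,0,0.05,0,0,0,-1],[0,0,0.05,0,0,0,-1],[0,0,0,0,0,0,-1],[0,0,0,0,0,0,-1],[0,0,0,0,0,0,-1],[0,0,0,0,0,0,-1],[0,0,0,0,0,0,-1]]]' 
python3 go.py 580 207.4 61 0
```

```text
time_s: 31.8
tcp_pos: [0.5802, 0.2092, 0.0652]
eef_rot: [179.9, 0.1, 0.0]
contact_force: [0.1, -0.0, -1.7]
gripper_width: 0.0138
gripper_force: 30.0
time_s: 32.6
tcp_pos: [0.5807, 0.2098, 0.0634]
eef_rot: [-180.0, -0.0, 0.0]
contact_force: [0.0, -1.0, -1.6]
gripper_width: 0.0135
gripper_force: 30.0
pos [580.7 209.8  63.4] yaw 0.02 tilt [-180.   -0.] w 13.5 t 32.6 F [ 0.  -1.  -1.6]
turn wz units 0.01 shift units if before turn [-0.04  0.12  0.12] after turn [-0.04  0.12  0.12] j6 52.1
```

```bash

python3 -m pendant '[[[0,0,0.03,0,0,0,-1],[0,0,0.03,0,0,0,-1],[0,0,0.03,0,0,0,-1],[0,0,0.03,0,0,0,-1],[0,0,0,0,0,0,-1],[0,0,0,0,0,0,-1],[0,0,0,0,0,0,-1],[0,0,0,0,0,0,-1]]]' 
python3 go.py 580 207.4 61 0
```

```text
time_s: 33.4
tcp_pos: [0.5807, 0.2097, 0.0611]
eef_rot: [180.0, -0.0, 0.0]
contact_force: [-2.5, -0.2, 2.3]
gripper_width: 0.0139
gripper_force: 30.0
pos [580.7 209.7  61.1] yaw 0.02 tilt [180.  -0.] w 13.9 t 33.4 F [-2.5 -0.2  2.3]
turn wz units 0.0 shift units if before turn [-0.03  0.12  0.01] after turn [-0.03  0.12  0.01] j6 52.1
```

Touching the mat. Sliding it flush against the rail now, in +tool y (world −y).

```bash

python3 -m pendant '[[[0,0.03,0,0,0,0,-1],[0,0.03,0,0,0,0,-1],[0,0.03,0,0,0,0,-1],[0,0.03,0,0,0,0,-1],[0,0.03,0,0,0,0,-1],[0,0.02,0,0,0,0,-1],[0,0,0,0,0,0,-1],[0,0,0,0,0,0,-1]]]' 
python3 go.py 580 207.4 61 0
```

```text
time_s: 34.2
tcp_pos: [0.581, 0.2067, 0.0611]
eef_rot: [-180.0, -0.0, 0.0]
contact_force: [0.5, 3.4, 0.3]
gripper_width: 0.014
gripper_force: 30.0
pos [581.  206.7  61.1] yaw 0.03 tilt [-180.   -0.] w 14.0 t 34.2 F [0.5 3.4 0.3]
turn wz units 0.01 shift units if before turn [-0.05 -0.04  0.01] after turn [-0.05 -0.04  0.01] j6 52.3
```

```bash

python3 -m pendant '[[[0,0,0,0,0,0,-0.3],[0,0,0,0,0,0,-0.3],[0,0,0,0,0,0,-0.3],[0,0,0,0,0,0,-0.3],[0,0,-0.3,0,0,0,-0.3],[0,0,-0.5,0,0,0,-0.3],[0,0,-0.8,0,0,0,-0.3],[0,0,-1,0,0,0,0]]]' 
python3 -m pendant '[[[0,0,-1,0,0,0,1],[0,0,-1,0,0,0,1],[0,0,-1,0,0,0,1],[0,0,-1,0,0,0,1],[0,0,-1,0,0,0,1],[0,0,-1,0,0,0,1],[0,0,-0.5,0,0,0,1],[0,0,0,0,0,0,1]]]'
python3 - <<'E'
from h import *
c,T,W=scan('wrist')
cv2.imwrite('pics/w7.png',c['frame'])
E
python3 go.py 399 337 235 90
```

```text
time_s: 35.0
tcp_pos: [0.5805, 0.2062, 0.1138]
eef_rot: [180.0, 0.0, 0.0]
contact_force: [-0.4, 0.1, 0.2]
gripper_width: 0.0347
gripper_force: 0.0
time_s: 35.8
tcp_pos: [0.5813, 0.2067, 0.2451]
eef_rot: [-179.9, -0.2, 0.0]
contact_force: [-0.1, 0.2, -0.5]
gripper_width: 0.0872
gripper_force: 0.0
wrist yellow [580. 207.] [59.6 12.8] -0.2 50.6 1088 [320. 220.]
wrist yellow [401.4 325.7] [38.7 15.1] -88.9 50.4 439 [204. 400.]
wrist yellow [396.3 165.2] [58.8 15.3] -89.4 50.4 909 [363. 403.]
wrist redbrown [581.  145.1] [147.5  32.3] 0.3 32.6 5517 [391. 209.]
wrist redbrown [571.8 313.3] [147.7  33.5] 0.4 32.8 5339 [201. 216.]
wrist pale [580.6 167.1] [149.7  11.3] 0.3 32.5 2103 [366. 210.]
wrist pale [575.5 335.3] [140.5  11.8] 0.2 32.8 1957 [175. 215.]
wrist white [742.2  55.3] [33.2  7.2] 52.8 9.1 217 [503.  16.]
wrist white [579.2 199.8] [160.   45.6] 0.2 6.7 6661 [330. 202.]
wrist white [385.3 283.5] [52.3  4.7] -89.5 6.9 102 [251. 386.]
wrist white [383.5 220.1] [49.4  9.2] -88.1 6.7 281 [308. 388.]
wrist white [384.4 107.9] [44.9  7.1] -90.0 6.6 197 [411. 387.]
pos [580.7 206.5 243.6] yaw 0.02 tilt [-1.799e+02 -1.000e-01] w 87.6 t 35.9 F [ 0.1 -1.  -0.3]
turn wz units -22.5 shift units if before turn [-9.08 -6.53  0.43] after turn [ 6.53 -9.08  0.43] j6 52.3
```

View pics/w7.png

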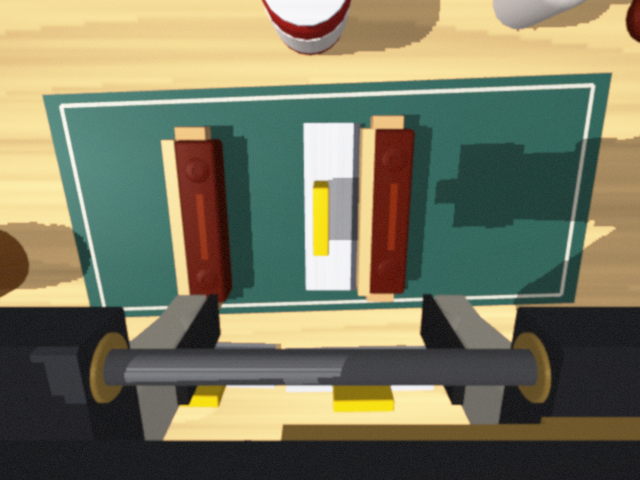

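The straightedge sits flush on rail_a: pale strip at (366,210), dark line beside it at (357,205). Next, the lower-left straightedge.

```bash

python3 -m pendant '[[[-0.56,-0.4,0,0,0,0,1],[-0.56,-0.4,0,0,0,0,1],[-0.56,-0.4,0,0,0,0,1],[-0.56,-0.4,0,0,0,0,1],[-0.56,-0.4,0,0,0,0,1],[-0.56,-0.4,0,0,0,0,1],[-0.56,-0.4,0,0,0,0,1],[-0.56,-0.4,0,0,0,0,1]]]' 
python3 -m pendant '[[[-0.56,-0.4,0,0,0,0,1],[-0.56,-0.4,0,0,0,0,1],[-0.56,-0.4,0,0,0,0,1],[-0.56,-0.4,0,0,0,0,1],[-0.56,-0.4,0,0,0,0,1],[-0.56,-0.4,0,0,0,0,1],[-0.56,-0.4,0,0,0,0,1],[-0.56,-0.4,0,0,0,0,1]]]' 
python3 -m pendant '[[[0,0,0,0,0,-0.94,1],[0,0,0,0,0,-0.94,1],[0,0,0,0,0,-0.94,1],[0,0,0,0,0,-0.94,1],[0,0,0,0,0,-0.94,1],[0,0,0,0,0,-0.94,1],[0,0,0,0,0,-0.94,1],[0,0,0,0,0,-0.94,1]]]' 
python3 -m pendant '[[[0,0,0,0,0,-0.94,1],[0,0,0,0,0,-0.94,1],[0,0,0,0,0,-0.94,1],[0,0,0,0,0,-0.94,1],[0,0,0,0,0,-0.94,1],[0,0,0,0,0,-0.94,1],[0,0,0,0,0,-0.94,1],[0,0,0,0,0,-0.94,1]]]' 
python3 -m pendant '[[[0,0,0,0,0,-0.94,1],[0,0,0,0,0,-0.94,1],[0,0,0,0,0,-0.94,1],[0,0,0,0,0,-0.94,1],[0,0,0,0,0,-0.94,1],[0,0,0,0,0,-0.94,1],[0,0,0,0,0,-0.9,1],[0,0,0,0,0,0,1]]]' 
python3 - <<'E'
from h import *
c,T,W=scan('wrist')
cv2.imwrite('pics/w8.png',c['frame'])
E
python3 go.py 399 337 60 90
```

```text
time_s: 36.65
tcp_pos: [0.4901, 0.2711, 0.2431]
eef_rot: [-180.0, -0.0, 0.0]
contact_force: [0.1, 0.8, -0.1]
gripper_width: 0.0876
gripper_force: 0.0
time_s: 37.45
tcp_pos: [0.4005, 0.335, 0.243]
eef_rot: [180.0, -0.0, 0.0]
contact_force: [0.1, 0.6, -0.7]
gripper_width: 0.0875
gripper_force: 0.0
time_s: 38.25
tcp_pos: [0.401, 0.3347, 0.2429]
eef_rot: [180.0, 0.0, 30.3]
contact_force: [0.0, 0.0, -0.5]
gripper_width: 0.088
gripper_force: 0.0
time_s: 39.05
tcp_pos: [0.401, 0.3347, 0.2429]
eef_rot: [-180.0, 0.0, 60.3]
contact_force: [0.1, -0.3, -0.4]
gripper_width: 0.0879
gripper_force: 0.0
time_s: 39.85
tcp_pos: [0.401, 0.3347, 0.243]
eef_rot: [180.0, 0.0, 86.4]
contact_force: [-0.7, -0.0, 0.6]
gripper_width: 0.0876
gripper_force: 0.0
wrist yellow [400.5 336.9] [60.2 13.2] 88.7 50.5 1111 [318. 215.]
wrist yellow [568.2 214.5] [6.9 5.1] -39.3 48.5 43 [509. 336.]
wrist yellow [419.8 149.1] [46.4 13.1] -88.8 50.3 523 [350. 404.]
wrist redbrown [570.  313.7] [149.3  32. ] 0.0 32.5 5510 [511. 226.]
wrist redbrown [513.6 140.8] [22.6 16.6] -86.2 32.1 191 [441. 395.]
wrist pale [571.  335.5] [150.7  11.7] 0.0 32.4 2197 [514. 202.]
wrist white [407.5 336.2] [160.2  44.3] 88.7 6.6 6302 [327. 194.]
wrist white [605.4 220. ] [106.8  11. ] 2.7 6.1 621 [518. 307.]
wrist white [425.3 206.3] [46.2 44. ] -88.7 6.4 1676 [351. 328.]
wrist white [409.  133.2] [12.4  6.6] 87.4 6.3 62 [338. 390.]
wrist white [439.4 132.5] [20.  9.] -4.5 6.4 125 [366. 389.]
wrist white [447.8 100.3] [18.3  3.4] 88.6 6.1 48 [375. 413.]
pos [401.1 334.6 242.9] yaw 86.27 tilt [-180.    0.] w 87.5 t 39.9 F [-0.3  0.1  0.4]
turn wz units -0.93 shift units if before turn [ 0.11 -0.11  9.15] after turn [ 0.12 -0.1   9.15] j6 114.9
```

View pics/w8.png

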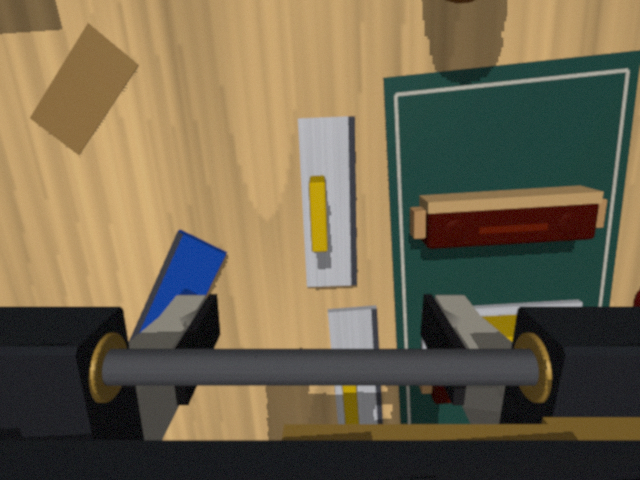

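The target straightedge is at (318,215), dark line on the right. The spare at (350,400) has been knocked about 24 mm toward the mat; I'll put it back afterwards. Gripping the target now.

```bash

python3 -m pendant '[[[0.1,-0.03,0.6,0,0,-0.61,1],[0,0,0.8,0,0,0,1],[0,0,1,0,0,0,1],[0,0,1,0,0,0,0.2],[0,0,1,0,0,0,0.2],[0,0,1,0,0,0,0.2],[0,0,1,0,0,0,0.2],[0,0,1,0,0,0,0.2]]]' 30
python3 -m pendant '[[[0,0,0.9,0,0,0,0],[0,0,0.75,0,0,0,0],[0,0,0,0,0,0,-1],[0,0,0,0,0,0,-1],[0,0,0,0,0,0,-1],[0,0,0,0,0,0,-1],[0,0,0,0,0,0,-1],[0,0,0,0,0,0,-1]]]' 
python3 -m pendant '[[[0,0,0,0,0,0,-1],[0,0,0,0,0,0,-1],[0,0,0,0,0,0,-1],[0,0,0,0,0,0,-1],[0,0,0,0,0,0,-1],[0,0,-0.2,0,0,0,-1],[0,0,-0.5,0,0,0,-1],[0,0,-0.8,0,0,0,-1]]]' 
python3 -m pendant '[[[0,0,-0.8,0,0,0,-1],[0,0,-0.8,0,0,0,-1],[0,0,-0.8,0,0,0,-1],[0,0,-0.4,0,0,0,-1],[0,0,-0.2,0,0,0,-1],[0,0,0,0,0,0,-1],[0,0,0,0,0,0,-1],[0,0,0,0,0,0,-1]]]' 
python3 go.py 571 378 150 0.1
```

```text
time_s: 40.7
tcp_pos: [0.4008, 0.3366, 0.0943]
eef_rot: [180.0, -0.0, 88.7]
contact_force: [0.4, 0.9, 0.3]
gripper_width: 0.055
gripper_force: 0.0
time_s: 41.5
tcp_pos: [0.401, 0.3368, 0.0627]
eef_rot: [180.0, -0.1, 88.8]
contact_force: [-3.0, 0.6, 6.4]
gripper_width: 0.0134
gripper_force: 30.0
time_s: 42.3
tcp_pos: [0.4006, 0.3356, 0.0919]
eef_rot: [-179.9, 0.1, 88.8]
contact_force: [-0.5, 0.2, -2.4]
gripper_width: 0.0137
gripper_force: 30.0
time_s: 43.1
tcp_pos: [0.4007, 0.336, 0.1512]
eef_rot: [-180.0, 0.1, 88.8]
contact_force: [-0.2, 0.4, -2.2]
gripper_width: 0.0132
gripper_force: 30.0
pos [400.7 336.  151.2] yaw 88.78 tilt [-1.8e+02  1.0e-01] w 13.2 t 43.1 F [-0.2  0.4 -2.2]
turn wz units 22.17 shift units if before turn [2.28 8.47 0.06] after turn [ 8.52 -2.09  0.06] j6 117.3
```

```bash

python3 -m pendant '[[[0.14,0.4,0,0,0,0,-1],[0.14,0.53,0,0,0,0,-1],[0.14,0.55,0,0,0,0,-1],[0.14,0.55,0,0,0,0,-1],[0.14,0.55,0,0,0,0,-1],[0.14,0.55,0,0,0,0,-1],[0.14,0.55,0,0,0,0,-1],[0.14,0.55,0,0,0,0,-1]]]' 
python3 -m pendant '[[[0.14,0.55,0,0,0,0,-1],[0.14,0.55,0,0,0,0,-1],[0.14,0.55,0,0,0,0,-1],[0.14,0.55,0,0,0,0,-1],[0.14,0.55,0,0,0,0,-1],[0.14,0.55,0,0,0,0,-1],[0.14,0.55,0,0,0,0,-1],[0.16,0.39,0,0,0,0,-1]]]' 
python3 -m pendant '[[[0,0,0,0,0,0.5,-1],[0,0,0,0,0,0.8,-1],[0,0,0,0,0,0.8,-1],[0,0,0,0,0,0.8,-1],[0,0,0,0,0,0.8,-1],[0,0,0,0,0,0.8,-1],[0,0,0,0,0,0.8,-1],[0,0,0,0,0,0.8,-1]]]' 
python3 -m pendant '[[[0,0,0,0,0,0.8,-1],[0,0,0,0,0,0.8,-1],[0,0,0,0,0,0.8,-1],[0,0,0,0,0,0.8,-1],[0,0,0,0,0,0.8,-1],[0,0,0,0,0,0.8,-1],[0,0,0,0,0,0.8,-1],[0,0,0,0,0,0.8,-1]]]' 
python3 -m pendant '[[[0,0,0,0,0,0.8,-1],[0,0,0,0,0,0.8,-1],[0,0,0,0,0,0.8,-1],[0,0,0,0,0,0.8,-1],[0,0,0,0,0,0.8,-1],[0,0,0,0,0,0.8,-1],[0,0,0,0,0,0.8,-1],[0,0,0,0,0,0.8,-1]]]' 
python3 -m pendant '[[[0,0,0,0,0,0.8,-1],[0,0,0,0,0,0.8,-1],[0,0,0,0,0,0.8,-1],[0,0,0,0,0,0.5,-1],[0,0,0,0,0,0,-1],[0,0,0,0,0,0,-1],[0,0,0,0,0,0,-1],[0,0,0,0,0,0,-1]]]' 
python3 go.py 571 378 65 0.1
python3 - <<'E'
from h import *
c,T,W=scan('wrist')
cv2.imwrite('pics/w9.png',c['frame'])
E
```

```text
time_s: 43.9
tcp_pos: [0.487, 0.3571, 0.1519]
eef_rot: [-180.0, 0.0, 88.8]
contact_force: [0.5, 0.8, -1.3]
gripper_width: 0.0136
gripper_force: 30.0
time_s: 44.7
tcp_pos: [0.5724, 0.3781, 0.1519]
eef_rot: [180.0, 0.0, 88.8]
contact_force: [0.5, 0.4, -1.9]
gripper_width: 0.0136
gripper_force: 30.0
time_s: 45.5
tcp_pos: [0.5715, 0.3781, 0.152]
eef_rot: [-180.0, -0.0, 64.3]
contact_force: [0.3, -0.4, -1.5]
gripper_width: 0.014
gripper_force: 30.0
time_s: 46.3
tcp_pos: [0.5715, 0.3781, 0.152]
eef_rot: [-180.0, 0.0, 38.7]
contact_force: [0.4, -0.2, -3.0]
gripper_width: 0.0134
gripper_force: 30.0
time_s: 47.1
tcp_pos: [0.5715, 0.3781, 0.1519]
eef_rot: [-180.0, 0.0, 13.1]
contact_force: [0.4, 0.0, -2.4]
gripper_width: 0.0135
gripper_force: 30.0
time_s: 47.9
tcp_pos: [0.5714, 0.378, 0.152]
eef_rot: [-180.0, -0.0, 1.6]
contact_force: [0.4, 0.0, -2.2]
gripper_width: 0.0137
gripper_force: 30.0
pos [571.4 378.  152. ] yaw 1.61 tilt [-180.   -0.] w 13.7 t 47.9 F [ 0.4  0.  -2.2]
turn wz units 0.38 shift units if before turn [-0.02 -0.    4.35] after turn [-0.02 -0.    4.35] j6 41.9
wrist yellow [580.3 207.7] [59.4 15.8] 0.6 50.2 2495 [595. 247.]
wrist redbrown [588.3 313.4] [115.2  32.6] 0.0 32.7 8227 [421. 218.]
wrist redbrown [529.5 157.3] [45.8  8.4] 0.2 32.5 417 [633. 318.]
wrist pale [597.2 331.5] [97.2  4.2] 0.5 32.6 577 [396. 190.]
wrist pale [550.5 167.1] [90.  13.5] 0.6 32.5 1621 [625. 295.]
wrist white [579.6 200.2] [160.4  46.9] 0.3 6.5 9371 [568. 212.]
wrist white [426.3 168. ] [80.  44.2] -88.5 6.6 2831 [562. 405.]
```

View pics/w9.png

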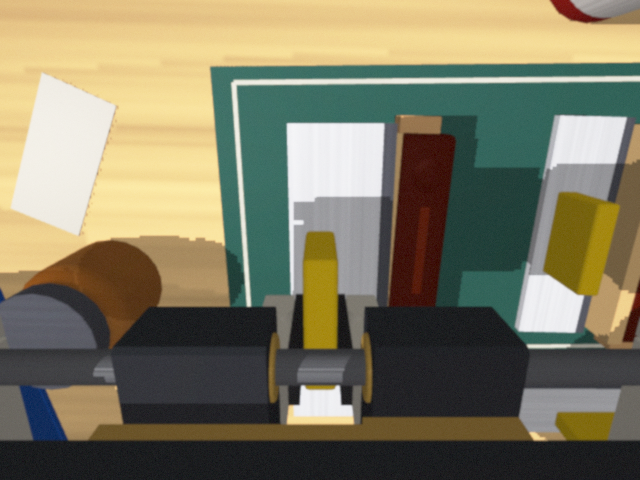

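```bash

python3 -m pendant '[[[0,0,0.4,0,0,0.36,-1],[0,0,0.6,0,0,0,-1],[0,0,0.8,0,0,0,-1],[0,0,0.8,0,0,0,-1],[0,0,0.8,0,0,0,-1],[0,0,0.6,0,0,0,-1],[0,0,0.2,0,0,0,-1],[0,0,0,0,0,0,-1]]]' 
python3 -m pendant '[[[0,0,0.05,0,0,0,-1],[0,0,0.05,0,0,0,-1],[0,0,0.04,0,0,0,-1],[0,0,0.03,0,0,0,-1],[0,0,0,0,0,0,-1],[0,0,0,0,0,0,-1],[0,0,0,0,0,0,-1],[0,0,0,0,0,0,-1]]]' 
python3 go.py 571 375 63 0.1
```

```text
time_s: 48.75
tcp_pos: [0.571, 0.3776, 0.0669]
eef_rot: [179.9, 0.1, 0.1]
contact_force: [0.2, -0.5, -2.8]
gripper_width: 0.0135
gripper_force: 30.0
time_s: 49.55
tcp_pos: [0.5713, 0.378, 0.0646]
eef_rot: [-180.0, -0.0, 0.1]
contact_force: [-0.0, 0.0, -1.4]
gripper_width: 0.0139
gripper_force: 30.0
pos [571.3 378.   64.6] yaw 0.14 tilt [-180.   -0.] w 13.9 t 49.5 F [-0.   0.  -1.4]
turn wz units 0.01 shift units if before turn [-0.02  0.15  0.08] after turn [-0.02  0.15  0.08] j6 40.4
```

```bash

python3 -m pendant '[[[0,0,0.03,0,0,0,-1],[0,0,0.03,0,0,0,-1],[0,0,0.02,0,0,0,-1],[0,0,0.02,0,0,0,-1],[0,0,0,0,0,0,-1],[0,0,0,0,0,0,-1],[0,0,0,0,0,0,-1],[0,0,0,0,0,0,-1]]]' 
python3 go.py 571 375 63 0.1
```

```text
time_s: 50.35
tcp_pos: [0.5713, 0.378, 0.0628]
eef_rot: [-180.0, -0.0, 0.1]
contact_force: [-1.6, 0.1, 2.2]
gripper_width: 0.0136
gripper_force: 30.0
pos [571.3 378.   62.8] yaw 0.14 tilt [-180.   -0.] w 13.6 t 50.4 F [-1.6  0.1  2.2]
turn wz units 0.01 shift units if before turn [-0.01  0.15 -0.01] after turn [-0.01  0.15 -0.01] j6 40.4
```

```bash

python3 -m pendant '[[[0,0.04,0,0,0,0,-1],[0,0.04,0,0,0,0,-1],[0,0.04,0,0,0,0,-1],[0,0.04,0,0,0,0,-1],[0,0.03,0,0,0,0,-1],[0,0.03,0,0,0,0,-1],[0,0,0,0,0,0,-1],[0,0,0,0,0,0,-1]]]' 
python3 -m pendant '[[[0,0,0,0,0,0,-0.3],[0,0,0,0,0,0,-0.3],[0,0,0,0,0,0,-0.3],[0,0,0,0,0,0,-0.3],[0,0,-0.3,0,0,0,-0.3],[0,0,-0.5,0,0,0,-0.3],[0,0,-0.8,0,0,0,-0.3],[0,0,-1,0,0,0,0]]]' 
python3 -m pendant '[[[0,0,-1,0,0,0,1],[0,0,-1,0,0,0,1],[0,0,-1,0,0,0,1],[0,0,-1,0,0,0,1],[0,0,-1,0,0,0,1],[0,0,-1,0,0,0,1],[0,0,-0.5,0,0,0,1],[0,0,0,0,0,0,1]]]'
python3 - <<'E'
from h import *
c,T,W=scan('wrist')
cv2.imwrite('pics/w10.png',c['frame'])
E
python3 go.py 420 165 240 90
```

```text
time_s: 51.15
tcp_pos: [0.5718, 0.3742, 0.063]
eef_rot: [-179.9, -0.1, 0.2]
contact_force: [0.6, 5.2, 2.0]
gripper_width: 0.0137
gripper_force: 30.0
time_s: 51.95
tcp_pos: [0.5711, 0.3733, 0.1154]
eef_rot: [180.0, 0.0, 0.1]
contact_force: [-0.9, 0.2, -0.4]
gripper_width: 0.0347
gripper_force: 0.0
time_s: 52.75
tcp_pos: [0.5718, 0.374, 0.2469]
eef_rot: [-179.9, -0.1, 0.1]
contact_force: [-0.5, -0.3, 0.1]
gripper_width: 0.0871
gripper_force: 0.0
wrist yellow [580.3 208. ] [59.1 14.5] 0.3 50.2 1295 [518. 209.]
wrist yellow [572.5 375.2] [59.1 12.6] 0.4 50.6 1049 [320. 217.]
wrist redbrown [580.8 145.6] [147.6  33. ] 0.3 32.5 5599 [582. 199.]
wrist redbrown [571.7 313. ] [147.2  32.4] 0.0 32.7 5756 [390. 209.]
wrist pale [580.3 167. ] [150.   13.6] 0.1 32.4 2115 [557. 200.]
wrist pale [571.2 334.9] [149.6  11.3] 0.1 32.6 2093 [365. 209.]
wrist white [579.3 200.3] [160.2  46.2] 0.2 6.5 5129 [505. 190.]
wrist white [571.6 367.9] [159.5  45.1] 0.2 6.7 6496 [329. 199.]
wrist white [443.9 180.7] [22.4 12.1] 50.5 6.5 140 [506. 331.]
pos [571.3 373.6 245.2] yaw 0.13 tilt [-179.9   -0. ] w 87.7 t 52.8 F [-1.2  0.1  0. ]
turn wz units -22.47 shift units if before turn [-7.59 10.41  0.26] after turn [-10.43  -7.57   0.26] j6 40.6
```

View pics/w10.png

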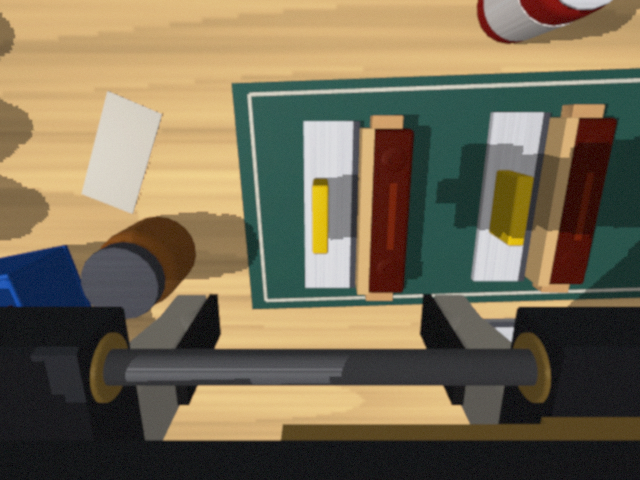

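Both pairs are flush: the dark line at (357,205) touches the pale strip at (365,209). Now the knocked spare.

```bash

python3 -m pendant '[[[-0.47,0.65,0,0,0,0,1],[-0.47,0.65,0,0,0,0,1],[-0.47,0.65,0,0,0,0,1],[-0.47,0.65,0,0,0,0,1],[-0.47,0.65,0,0,0,0,1],[-0.47,0.65,0,0,0,0,1],[-0.47,0.65,0,0,0,0,1],[-0.47,0.65,0,0,0,0,1]]]' 
python3 -m pendant '[[[-0.47,0.65,0,0,0,0,1],[-0.47,0.65,0,0,0,0,1],[-0.47,0.65,0,0,0,0,1],[-0.47,0.65,0,0,0,0,1],[-0.47,0.65,0,0,0,0,1],[-0.47,0.65,0,0,0,0,1],[-0.47,0.65,0,0,0,0,1],[-0.47,0.65,0,0,0,0,1]]]' 
python3 -m pendant '[[[0,0,0,0,0,-0.94,1],[0,0,0,0,0,-0.94,1],[0,0,0,0,0,-0.94,1],[0,0,0,0,0,-0.94,1],[0,0,0,0,0,-0.94,1],[0,0,0,0,0,-0.94,1],[0,0,0,0,0,-0.94,1],[0,0,0,0,0,-0.94,1]]]' 
python3 -m pendant '[[[0,0,0,0,0,-0.94,1],[0,0,0,0,0,-0.94,1],[0,0,0,0,0,-0.94,1],[0,0,0,0,0,-0.94,1],[0,0,0,0,0,-0.94,1],[0,0,0,0,0,-0.94,1],[0,0,0,0,0,-0.94,1],[0,0,0,0,0,-0.94,1]]]' 
python3 -m pendant '[[[0,0,0,0,0,-0.94,1],[0,0,0,0,0,-0.94,1],[0,0,0,0,0,-0.94,1],[0,0,0,0,0,-0.94,1],[0,0,0,0,0,-0.94,1],[0,0,0,0,0,-0.94,1],[0,0,0,0,0,-0.9,1],[0,0,0,0,0,-0.9,1]]]' 
python3 - <<'E'
from h import *
c,T,W=scan('wrist')
E
python3 go.py 420 157 62 90
```

```text
time_s: 53.6
tcp_pos: [0.4954, 0.2684, 0.2431]
eef_rot: [179.9, 0.1, 0.1]
contact_force: [0.3, -0.0, 0.3]
gripper_width: 0.0876
gripper_force: 0.0
time_s: 54.4
tcp_pos: [0.4206, 0.1641, 0.2446]
eef_rot: [-180.0, -0.0, 0.1]
contact_force: [-0.4, -0.0, -0.3]
gripper_width: 0.0875
gripper_force: 0.0
time_s: 55.2
tcp_pos: [0.421, 0.1646, 0.2446]
eef_rot: [-180.0, -0.0, 30.4]
contact_force: [0.0, -0.4, 0.5]
gripper_width: 0.0877
gripper_force: 0.0
time_s: 56.0
tcp_pos: [0.421, 0.1646, 0.2446]
eef_rot: [180.0, -0.0, 60.5]
contact_force: [0.0, -0.5, -1.6]
gripper_width: 0.0875
gripper_force: 0.0
time_s: 56.8
tcp_pos: [0.421, 0.1646, 0.2446]
eef_rot: [180.0, -0.0, 90.2]
contact_force: [0.6, 0.1, 1.0]
gripper_width: 0.0876
gripper_force: 0.0
wrist yellow [578.5 208. ] [60.4 13.5] 0.1 50.3 1324 [513. 168.]
wrist yellow [419.8 148.5] [59.4 13.1] -88.4 50.4 1043 [317. 236.]
wrist redbrown [570.1 313.1] [149.   33.3] 0.1 32.7 8800 [512.  27.]
wrist redbrown [579.4 145.7] [148.6  31.7] 0.2 32.5 5344 [495. 236.]
wrist pale [570.6 330.9] [150.5   2. ] 0.2 32.3 581 [518.   1.]
wrist pale [579.9 167.5] [150.1  11.6] 0.2 32.4 2185 [499. 212.]
wrist pale [337.2 -38.7] [54.1 16.1] 89.6 33.4 515 [237. 406.]
wrist pale [410.7 -17.1] [36.5 12. ] -0.5 33.4 291 [309. 390.]
wrist white [426.8 148. ] [160.3  44.3] -88.5 6.6 6072 [327. 213.]
wrist white [579.5 200.5] [161.1  43.9] 0.3 6.5 5511 [487. 168.]
pos [421.  164.6 244.6] yaw 90.42 tilt [180.  -0.] w 87.6 t 56.9 F [ 0.   0.6 -0.6]
turn wz units 0.1 shift units if before turn [-0.38 -0.05  9.13] after turn [-0.38 -0.05  9.13] j6 134.0
```

```bash

python3 -m pendant '[[[-0.4,-0.03,0.6,0,0,-0.27,1],[-0.4,-0.03,0.8,0,0,0,1],[0,0,1,0,0,0,1],[0,0,1,0,0,0,0.2],[0,0,1,0,0,0,0.2],[0,0,1,0,0,0,0.2],[0,0,1,0,0,0,0.2],[0,0,1,0,0,0,0.2]]]' 30
python3 -m pendant '[[[0,0,0.9,0,0,0,0],[0,0,0.85,0,0,0,0],[0,0,0,0,0,0,-1],[0,0,0,0,0,0,-1],[0,0,0,0,0,0,-1],[0,0,0,0,0,0,-1],[0,0,0,0,0,0,-1],[0,0,0,0,0,0,-1]]]' 
python3 -m pendant '[[[0,0,0,0,0,0,-1],[0,0,0,0,0,0,-1],[0,0,0,0,0,0,-1],[0,0,0,0,0,0,-1],[0,0,0,0,0,0,-1],[0,0,-0.2,0,0,0,-1],[0,0,-0.5,0,0,0,-1],[0,0,-0.3,0,0,0,-1]]]' 
python3 -m pendant '[[[0.2,-0.3,0,0,0,0.37,-1],[0.2,-0.3,0,0,0,0,-1],[0.2,-0.3,0,0,0,0,-1],[0.22,-0.3,0,0,0,0,-1],[0,0,0.4,0,0,0,-1],[0,0,0.3,0,0,0,-1],[0,0,0.1,0,0,0,-1],[0,0,0.1,0,0,0,-1]]]' 
python3 go.py 396 165 62 90
```

```text
time_s: 57.65
tcp_pos: [0.4202, 0.1488, 0.096]
eef_rot: [180.0, -0.0, 91.1]
contact_force: [1.0, -0.3, -0.3]
gripper_width: 0.0552
gripper_force: 0.0
time_s: 58.45
tcp_pos: [0.4205, 0.1494, 0.0623]
eef_rot: [180.0, -0.0, 91.1]
contact_force: [-3.0, -0.7, 7.6]
gripper_width: 0.0135
gripper_force: 30.0
time_s: 59.25
tcp_pos: [0.4206, 0.1493, 0.0826]
eef_rot: [180.0, -0.0, 91.1]
contact_force: [1.1, 0.6, -1.4]
gripper_width: 0.0134
gripper_force: 30.0
time_s: 60.05
tcp_pos: [0.3963, 0.1653, 0.063]
eef_rot: [-180.0, 0.1, 89.7]
contact_force: [0.1, 0.3, -2.1]
gripper_width: 0.0135
gripper_force: 30.0
pos [396.3 165.3  63. ] yaw 89.65 tilt [-1.8e+02  1.0e-01] w 13.5 t 60.0 F [ 0.1  0.3 -2.1]
turn wz units -0.09 shift units if before turn [-0.01 -0.02  0.05] after turn [-0.01 -0.02  0.05] j6 130.5
```

```bash

python3 -m pendant '[[[0,0,0.05,0,0,0,-1],[0,0,0.02,0,0,0,-1],[0,0,0,0,0,0,-0.3],[0,0,0,0,0,0,-0.3],[0,0,0,0,0,0,-0.3],[0,0,-0.3,0,0,0,-0.3],[0,0,-0.6,0,0,0,-0.3],[0,0,-1,0,0,0,0]]]' 
python3 -m pendant '[[[0,0,-1,0,0,0,1],[0,0,-1,0,0,0,1],[0,0,-1,0,0,0,1],[0,0,-1,0,0,0,1],[0,0,-1,0,0,0,1],[0,0,-1,0,0,0,1],[0,0,-1,0,0,0,1],[0,0,0,0,0,0,1]]]'
python3 -m pendant '[[[-0.77,0.4,0,0,0,0,1],[-0.77,0.4,0,0,0,0,1],[-0.77,0.4,0,0,0,0,1],[-0.77,0.4,0,0,0,0,1],[-0.77,0.4,0,0,0,0,1],[-0.77,0.4,0,0,0,0,1],[-0.77,0.4,0,0,0,0,1],[-0.77,0.4,0,0,0,0,1]]]'
python3 -m pendant '[[[-0.77,0.1,0,0,0,0.8,1],[-0.77,0.1,0,0,0,0,1],[-0.77,0.1,0,0,0,0,1],[-0.77,0.1,0,0,0,0,1],[-0.77,0.1,0,0,0,0,1],[-0.77,0.1,0,0,0,0,1],[-0.77,0.1,0,0,0,0,1],[-0.77,0.1,0,0,0,0,1]]]'
python3 -m pendant '[[[-0.77,0,0,0,0,0,1],[-0.77,0,0,0,0,0,1],[-0.77,0,0,0,0,0,1],[-0.77,0,0,0,0,0,1],[-0.77,0,0,0,0,0,1],[-0.77,0,0,0,0,0,1],[-0.77,0,0,0,0,0,1],[-0.77,0,0,0,0,0,1]]]'
python3 go.py 396 -329.5 240 -98
```

```text
time_s: 60.85
tcp_pos: [0.3959, 0.165, 0.1002]
eef_rot: [-179.9, 0.1, 89.7]
contact_force: [0.7, 0.1, -0.4]
gripper_width: 0.0344
gripper_force: 0.0
time_s: 61.65
tcp_pos: [0.3975, 0.1663, 0.2433]
eef_rot: [179.8, -0.2, 89.7]
contact_force: [0.1, -0.0, 0.3]
gripper_width: 0.0871
gripper_force: 0.0
time_s: 62.45
tcp_pos: [0.4596, 0.0412, 0.24]
eef_rot: [-180.0, -0.0, 89.7]
contact_force: [0.8, 0.6, -0.1]
gripper_width: 0.0874
gripper_force: 0.0
time_s: 63.25
tcp_pos: [0.4685, -0.0826, 0.24]
eef_rot: [-180.0, -0.0, 86.5]
contact_force: [-0.1, 0.2, -0.1]
gripper_width: 0.0875
gripper_force: 0.0
time_s: 64.05
tcp_pos: [0.4604, -0.1912, 0.24]
eef_rot: [179.9, 1.4, 85.4]
contact_force: [0.2, 0.4, -0.2]
gripper_width: 0.0875
gripper_force: 0.0
pos [ 460.4 -191.2  240. ] yaw 85.4 tilt [179.9   1.4] w 87.5 t 64.0 F [ 0.2  0.4 -0.2]
turn wz units -44.15 shift units if before turn [-7.15 -2.66 -0.  ] after turn [ 7.29  2.23 -0.  ] j6 173.6
```

```bash

python3 -m pendant '[[[0,0,0,0,0,0.96,1],[0,0,0,0,0,0.96,1],[0,0,0,0,0,0.96,1],[0,0,0,0,0,0.96,1],[0,0,0,0,0,0.96,1],[0,0,0,0,0,0.96,1],[0,0,0,0,0,0.96,1],[0,0,0,0,0,0.96,1]]]'
python3 -m pendant '[[[0,0,0,0,0,0.96,1],[0,0,0,0,0,0.96,1],[0,0,0,0,0,0.96,1],[0,0,0,0,0,0.96,1],[0,0,0,0,0,0.96,1],[0,0,0,0,0,0.96,1],[0,0,0,0,0,0.96,1],[0,0,0,0,0,0.96,1]]]'
python3 -m pendant '[[[0,0,0,0,0,0.96,1],[0,0,0,0,0,0.96,1],[0,0,0,0,0,0.96,1],[0,0,0,0,0,0.96,1],[0,0,0,0,0,0.96,1],[0,0,0,0,0,0.96,1],[0,0,0,0,0,0.96,1],[0,0,0,0,0,0.96,1]]]'
python3 -m pendant '[[[0,0,0,0,0,0.96,1],[0,0,0,0,0,0.96,1],[0,0,0,0,0,0.96,1],[0,0,0,0,0,0.96,1],[0,0,0,0,0,0.96,1],[0,0,0,0,0,0.96,1],[0,0,0,0,0,0.96,1],[0,0,0,0,0,0.96,1]]]'
python3 -m pendant '[[[0,0,0,0,0,0.96,1],[0,0,0,0,0,0.96,1],[0,0,0,0,0,0.96,1],[0,0,0,0,0,0.96,1],[0,0,0,0,0,0.96,1],[0,0,0,0,0,0.96,1],[0,0,0,0,0,0.96,1],[0,0,0,0,0,0.96,1]]]'
python3 -m pendant '[[[0,0,0,0,0,0.96,1],[0,0,0,0,0,0.96,1],[0,0,0,0,0,0.96,1],[0,0,0,0,0,0.96,1],[0,0,0,0,0,0.96,1],[0,0,0,0,0,0.96,1],[0,0,0,0,0,0,1],[0,0,0,0,0,0,1]]]'
python3 go.py 396 -329.5 240 -98
```

```text
time_s: 64.85
tcp_pos: [0.4605, -0.1906, 0.2401]
eef_rot: [179.2, 1.1, 54.6]
contact_force: [0.1, -0.4, -1.4]
gripper_width: 0.0876
gripper_force: 0.0
time_s: 65.65
tcp_pos: [0.4605, -0.1906, 0.2401]
eef_rot: [178.7, 0.5, 23.9]
contact_force: [0.4, -0.8, 0.2]
gripper_width: 0.0879
gripper_force: 0.0
time_s: 66.45
tcp_pos: [0.4605, -0.1906, 0.2401]
eef_rot: [178.7, -0.2, -6.8]
contact_force: [-0.2, -0.3, -0.4]
gripper_width: 0.0877
gripper_force: 0.0
time_s: 67.25
tcp_pos: [0.4606, -0.1906, 0.2401]
eef_rot: [179.0, -0.9, -37.6]
contact_force: [-0.2, -0.1, -0.5]
gripper_width: 0.0875
gripper_force: 0.0
time_s: 68.05
tcp_pos: [0.4605, -0.1906, 0.2401]
eef_rot: [179.5, -1.3, -68.3]
contact_force: [0.6, -1.3, 0.1]
gripper_width: 0.0875
gripper_force: 0.0
time_s: 68.85
tcp_pos: [0.4606, -0.1905, 0.2401]
eef_rot: [-179.9, -1.3, -91.1]
contact_force: [-0.1, 0.0, -0.3]
gripper_width: 0.0876
gripper_force: 0.0
pos [ 460.6 -190.5  240.1] yaw -91.07 tilt [-179.9   -1.3] w 87.6 t 68.8 F [-0.1  0.  -0.3]
turn wz units 1.73 shift units if before turn [7.01 3.1  0.  ] after turn [7.33 2.23 0.  ] j6 -2.9
```

```bash

python3 -m pendant '[[[0.88,0.39,0,0,0,0,1],[0.88,0.39,0,0,0,0,1],[0.88,0.39,0,0,0,0,1],[0.88,0.39,0,0,0,0,1],[0.88,0.39,0,0,0,0,1],[0.88,0.39,0,0,0,0,1],[0.88,0.39,0,0,0,0,1],[0.88,0.39,0,0,0,0,1]]]'
python3 -m pendant '[[[0,0,0,0,-0.33,0,1],[0,0,0,0,0,0.86,1],[0,0,0,0,0,0.87,1],[0,0,0,0,0,0,1],[0,0,0,0,0,0,1],[0,0,0,0,0,0,1],[0,0,0,0,0,0,1],[0,0,0,0,0,0,1]]]'
python3 - <<'E'
from h import *
c,T,W=scan('wrist')
E
python3 go.py 396 -329.5 96 -98
```

```text
time_s: 69.65
tcp_pos: [0.3949, -0.3307, 0.2433]
eef_rot: [-179.9, -1.3, -91.1]
contact_force: [0.6, 0.5, -0.2]
gripper_width: 0.0876
gripper_force: 0.0
time_s: 70.45
tcp_pos: [0.3954, -0.3299, 0.2433]
eef_rot: [-179.9, 0.0, -98.1]
contact_force: [-0.3, -0.8, -0.6]
gripper_width: 0.0878
gripper_force: 0.0
wrist post [ 396.2 -328.9] [18.9 18.4] 33.8 111.1 572 [320. 241.]
pos [ 395.3 -329.9  243.3] yaw -98.09 tilt [-179.9    0. ] w 87.3 t 70.5 F [-0.6 -0.5 -0.8]
turn wz units -0.02 shift units if before turn [-0.03 -0.03  7.36] after turn [-0.03 -0.03  7.36] j6 9.9
```

```bash

python3 -m pendant '[[[0,0,0.9,0,0,0,1],[0,0,1,0,0,0,1],[0,0,1,0,0,0,1],[0,0,1,0,0,0,1],[0,0,1,0,0,0,1],[0,0,1,0,0,0,1],[0,0,1,0,0,0,1],[0,0,0.45,0,0,0,1]]]' 30
python3 -m pendant '[[[0,0,0,0,0,0,-1],[0,0,0,0,0,0,-1],[0,0,0,0,0,0,-1],[0,0,0,0,0,0,-1],[0,0,0,0,0,0,-1],[0,0,0,0,0,0,-1],[0,0,0,0,0,0,-1],[0,0,0,0,0,0,-1]]]'
python3 -m pendant '[[[0,0,0,0,0,0,-1],[0,0,0,0,0,0,-1],[0,-0.2,0,0,0,0,-1],[0,-0.4,0,0,0,0,-1],[0,-0.5,0,0,0,0,-1],[0,-0.5,0,0,0,0,-1],[0,-0.5,0,0,0,0,-1],[0,-0.5,0,0,0,0,-1]]]'
python3 -m pendant '[[[0,-0.5,0,0,0,0,-1],[0,-0.5,0,0,0,0,-1],[0,-0.3,0,0,0,0,-1],[0,-0.15,0,0,0,0,-1],[0,0,0,0,0,0,-1],[0,0,0,0,0,0,-1],[0,0,0,0,0,0,-1],[0,0,0,0,0,0,-1]]]'
python3 go.py 478 -340.5 96 -98
```

```text
time_s: 71.3
tcp_pos: [0.3947, -0.3296, 0.0947]
eef_rot: [179.9, 0.0, -98.1]
contact_force: [0.8, -0.5, -0.7]
gripper_width: 0.0877
gripper_force: 0.0
time_s: 72.1
tcp_pos: [0.3955, -0.33, 0.0963]
eef_rot: [-179.9, 0.0, -98.1]
contact_force: [0.4, -0.0, -0.6]
gripper_width: 0.0289
gripper_force: 0.0
time_s: 72.9
tcp_pos: [0.4476, -0.3374, 0.0963]
eef_rot: [-180.0, 0.0, -98.1]
contact_force: [-5.2, 1.7, 4.2]
gripper_width: 0.0213
gripper_force: 30.0
time_s: 73.7
tcp_pos: [0.4761, -0.3414, 0.0963]
eef_rot: [-179.9, 0.0, -98.1]
contact_force: [3.2, 1.6, -3.4]
gripper_width: 0.0214
gripper_force: 30.0
pos [ 476.1 -341.4   96.3] yaw -98.13 tilt [-179.9    0. ] w 21.4 t 73.7 F [ 3.2  1.6 -3.4]
turn wz units -0.03 shift units if before turn [-0.06 -0.09  0.02] after turn [-0.06 -0.09  0.02] j6 8.5
```

Jaw within about 2 mm of shut. Release, rise, and check everything again.

```bash

python3 -m pendant '[[[0,0,0,0,0,0,0.5],[0,0,0,0,0,0,0.5],[0,0,0,0,0,0,0.5],[0,0,0,0,0,0,0.5],[0,0,0,0,0,0,0.5],[0,0,-0.4,0,0,0,0.5],[0,0,-0.8,0,0,0,0.5],[0,0,-1,0,0,0,0.5]]]'
python3 -m pendant '[[[0,0,-1,0,0,0,0.5],[0,0,-1,0,0,0,0.5],[0,0,-1,0,0,0,0.5],[0,0,-1,0,0,0,0.5],[0,0,-1,0,0,0,0.5],[0,0,0,0,0,0,0.5],[0,0,0,0,0,0,0.5],[0,0,0,0,0,0,0.5]]]'
python3 - <<'E'
from h import *
scan('wrist');c,T,W=scan('top');scan('side')
cv2.imwrite('pics/end.png',cv2.resize(c['frame'][90:350,150:530],(760,520),interpolation=3))
E
```

```text
time_s: 74.5
tcp_pos: [0.4752, -0.3414, 0.1408]
eef_rot: [180.0, 0.0, -98.1]
contact_force: [0.3, -0.5, 0.4]
gripper_width: 0.0654
gripper_force: 0.0
time_s: 75.3
tcp_pos: [0.475, -0.3412, 0.2399]
eef_rot: [-180.0, 0.0, -98.1]
contact_force: [-0.1, 0.2, -0.3]
gripper_width: 0.0658
gripper_force: 0.0
wrist redbrown [ 701.7 -465.9] [59.3  6.5] 36.6 33.4 515 [ 19. 101.]
wrist post [ 476.6 -340.2] [19.3 19. ] 10.0 111.1 596 [319. 243.]
top yellow [576.5 206.2] [55.8 13.9] 0.2 52.3 82 [279. 221.]
top yellow [569.3 372.5] [55.5 13.3] 0.8 51.7 75 [228. 223.]
top yellow [395.7 160.8] [55.8  9.7] -89.7 53.0 67 [292. 277.]
top redbrown [577.4 144. ] [145.3  29.8] 0.3 34.8 316 [299. 222.]
top redbrown [566.9 311.1] [145.4  30.7] 0.8 34.8 345 [248. 224.]
top pale [578.6 166.6] [148.4   9.8] 0.5 34.8 114 [292. 221.]
top pale [538.6 333.7] [89.1 11.2] 0.8 34.7 87 [240. 232.]
top pale [379.4 -32.8] [99.8 60. ] 4.9 35.4 429 [352. 282.]
top white [632.2 553.7] [70.8 48.6] -21.5 5.9 114 [177. 205.]
top white [633.2 199.5] [47.7 44. ] 0.1 8.4 161 [282. 204.]
top white [624.4 366.3] [51.  45.3] 1.5 8.5 
[... 209 characters left out ...]
llow [576.1 207.9] [59.  14.8] -0.0 50.2 91 [254. 272.]
side yellow [395.5 165. ] [60.1 16. ] 88.9 50.2 112 [314. 297.]
side yellow [568.  375.8] [61.1 14.8] 2.9 50.2 107 [206. 309.]
side redbrown [575.9 145.7] [145.1  29.2] -0.1 32.9 314 [272. 265.]
side redbrown [567.3 313.2] [148.4  29.8] -0.3 33.0 440 [228. 300.]
side pale [379.1 -31.2] [100.9  65.7] 5.1 33.8 548 [366. 264.]
side pale [577.4 166.7] [149.7  16. ] -0.3 32.4 173 [266. 268.]
side pale [567.8 334. ] [149.7  14.1] 0.2 32.6 207 [221. 304.]
side white [579.3 199.2] [168.   52.4] 1.2 6.5 467 [261. 284.]
side white [405.  163.5] [162.5  52.3] -89.6 6.7 605 [310. 309.]
side white [569.8 366.2] [163.6  50.4] -0.5 6.9 596 [215. 321.]
```

View pics/end.png

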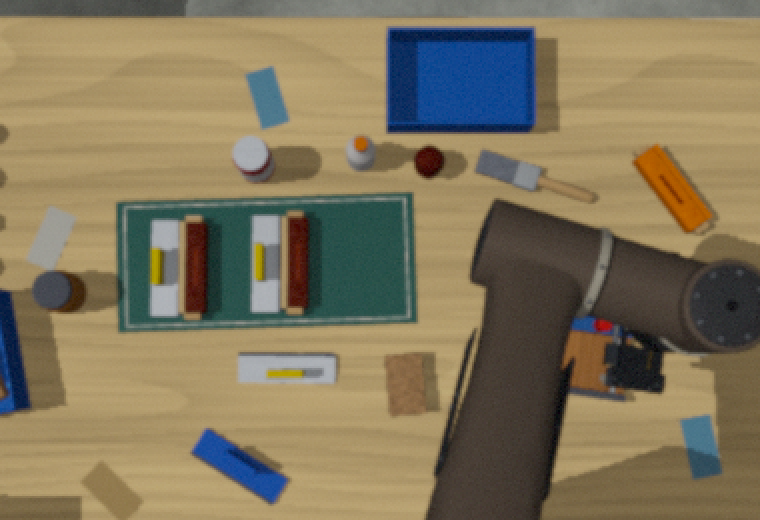

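Final picture: both rails at (196,268) and (297,262) carry their straightedges. The spare is back at (287,368), nothing else looks moved, and the jaw reads about 2 mm from shut. Handing in.

```bash
python3 -c "
from plant import r
print(r.close_job())"
```

```text
the job is handed in; nothing more can be done
None
```

I handed the job in at about 75 s of the 208 s allowed, with no verdict returned: rail_a and rail_b lie on the mat with a straightedge flush against each pale face, the knocked spare straightedge is back in place, and the vise jaw is about 2 mm from shut.

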